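# Fetch the vial from behind the reagent bottles

## Robot

A 6-joint arm with a two-finger parallel gripper is mounted at the origin on a cart in front of the work surface, level with it; the furniture and walls round the work are solid. World frame = base frame: x ahead of the robot, y to its left, z up, the work surface at z = 0. Lengths are in m, angles in rad, forces in N, time in s.
With the tool pointing down it reaches from about 0.25 to 0.775 m from the base axis. Payload 4 kg.
Tool frame: the origin (TCP) lies midway between the tips of the shut fingers; the grasp point (between the pads) lies 19 mm behind it (robot.tcp_to_grasp is the distance from the TCP to the grasp point, in m); x points along the fingers, y is the direction in which the jaws open and shut, and the axes are right-handed (so a half turn about x gives the same grasp; the last joint's range is limited). The gripper opens to 94 mm and grips with 3 to 60 N. Pads are 16 mm wide; open, the fingers measure 119 mm over their backs; the gripper's body (75 mm by 177 mm) begins 78 mm behind the grasp point.
Start: joints at [-1.336, 0.087, 1.371, -0, 1.684, -0.103], TCP at [0.182, -0.519, 0.206] pointing down, gripper open.
Joint ranges: [-3.1, 3.1], [-0.76, 2.03], [0.27, 2.55], [-1.08, 4.22], [0.17, 2.65], [-2.57, 2.57]. Speed limits (rad/s): [2.79, 2.79, 3.14, 3.14, 3.14, 3.14].

## Interface

Orientations are given as [roll, pitch, yaw] about the fixed x, y, z axes, in that order (R = Rz(yaw) Ry(pitch) Rx(roll)).
In Python, from bench import robot gives the robot as it stands.
- The arm moves only by the tool send_rows, never from a script. Its argument "increments" is a list of rows, each a list of 5 numbers: the opening, from -1 (shut) to 1 (fully open), so that 0 is half open, then the shift along the tool's x, y, z in m, then the turn about the tool's x in rad. In form: [[hand, tx, ty, tz, roll], ...]. A call has 1 to 5 rows; each row is the pose to reach, as a shift and turn from the pose commanded when the call began, along the tool's axes at that moment; what a row does not reach only later rows make up. A row lasts 1/12 s, in which the tool goes at most 41.7 mm and 7.16 degrees, less where a joint would pass 70% of its speed; a pose out of reach is approached as far as the arm can. A call with a gripper value outside its range is refused whole. The fingers move at their own pace and stop on an object; the grip force is fixed at half the most. Time passes only in rows, so rows that repeat a pose let the fingers close. It gives the time, the measured TCP pose, the force and the opening at its end, in the units of the state.
- robot.get_obs(): the state, without advancing time (a new reading comes with each control period).
- robot.snapshot(name): name is "scene" or "top"; returns a dict with "image" (384x512x3 uint8, red, green, blue), "intrinsics" (3x3 intrinsics, pixels), "world_from_camera" (4x4, takes a point from camera to world coordinates). Camera axes: x right, y down, z forward; pixel columns grow to the right and rows downward; lengths in m; the calibration is good to about 2 mm. A picture is of the moment at which its call begins. There is no depth.
- robot.close_job(): hands the job in, once; it reports no verdict.
The state is a dict: "time": time; "joint_positions": joint angles; "qvel": joint speeds; "joint_torque": joint torques, N m; "tool_pos": TCP position; "ee_rot": TCP orientation; "wrist_force": force on the tool from outside, world axes, zero at the start; "wrist_torque": the same for the moment, N m; "width": finger opening in m.
Only numpy, scipy, OpenCV 4.12 (cv2) and the standard library are available. Lean on these libraries where they do the work, as an engineer would, in place of code of your own. Each camera call takes 0.05 s, during which the arm holds its last target.

## Task

Three reagent bottles stand in front of and around the green-capped vial in the white stand. Move all three bottles to the empty side tray without moving the vial; while they stand there, fetch the vial and stand it in the round recess of the steel cooling block; then put each bottle back exactly where it stood in the stand. Keep everything upright and do not disturb the beaker or the timer.

Things in the scene. Friction and masses are not known exactly. Their poses are not given: they have to be found in the camera images.
- reagent_stand: fixed white plastic stand, left or right of centre: base plate 160 (x) x 210 (y) x 6 mm, origin at the centre of its underside on the bench, x axis towards its low back wall (45 mm high, at x = +77.5 mm, with 30 mm high wings at both ends). Flush grey discs (no step) mark the bottle places at (x,y) = (-31,0), (18,64), (18,-64) mm, in changing order, and the vial's place at (35,0)
- round_bottle_center (a point): white round reagent bottle with wide blue screw cap, 64 mm diameter, 125 mm tall, about 0.24 kg; sides straight from the foot to 80 mm up, then a shoulder; cap 38 mm in diameter from 106 to 125 mm; point on its axis half-way up (62.5 mm above its underside), z up; stands upright throughout. 
- brown_bottle_center (a point): brown round reagent bottle with black screw cap, 60 mm diameter, 118 mm tall, about 0.2 kg; sides straight from the foot to 75 mm up, then a shoulder; cap 38 mm in diameter from 100 to 118 mm; point on its axis half-way up (59 mm above its underside), z up; stands upright throughout. 
- small_bottle_center (a point): small square white reagent bottle with orange screw cap, 46 x 46 mm, 92 mm tall, about 0.09 kg; sides straight from the foot to 64 mm up, then a shoulder; cap 32 mm in diameter from 78 to 92 mm; point on its axis half-way up (46 mm above its underside); x and y axes square to its flat sides, z up; stands upright throughout. 
- vial_center (a point): short clear cryo vial with green cap, standing in the stand behind and between the bottles, body 16 mm and cap 19 mm in diameter, 49 mm tall (solid to 45 mm), about 20 g; point on its axis half-way up (24.5 mm above its underside), z up; stands upright throughout. While the bottles stand round it (nearest sides about 34 mm from its axis) no gripper body has room to come down over it
- side_tray: fixed empty shallow pale silvery aluminium tray on the other side, 300 (its x) x 120 (its y) mm outside, rim 12 mm high and 4 mm thick, inside floor 292 x 112 mm and 4 mm above the bench; origin at the centre of its underside. All three bottles fit in a row along its x axis, 90 mm apart
- recess (a point): centre of the floor of the round recess in the top of the fixed square steel cooling block (80 x 80 x 22 mm); recess 44 mm in diameter, 5 mm deep, its floor 17 mm above the bench; z up
- beaker_center (a point): bystander: empty glass beaker, 65 mm diameter, 85 mm tall, loose at the back of the work area; point at its centre half-way up
- timer_center (a point): bystander: white bench timer, 62 x 66 x 18 mm, loose, near the robot; point at its centre half-way up
Mind the look-alikes: they are no part of the job. Leave any purple or red look-alike of the part that bears brown_bottle_center alone. What is shaped like the part that bears round_bottle_center but red is not meant.

How it is judged:
On the way, in this order (a step that is already met when the one before it is completed fails the run):
1. all three bottles stand upright in the side tray, the vial still where it was (within 15 mm) (x of round_bottle_center in the frame of side_tray between -0.14 and 0.14 m and y of round_bottle_center in the frame of side_tray between -0.045 and 0.045 m and z of round_bottle_center in the frame of side_tray below 0.0745 m and angle between each of round_bottle_center, brown_bottle_center, small_bottle_center's own z axis and vertical below 0.15 rad and x of brown_bottle_center in the frame of side_tray between -0.14 and 0.14 m and y of brown_bottle_center in the frame of side_tray between -0.045 and 0.045 m and z of brown_bottle_center in the frame of side_tray below 0.071 m and x of small_bottle_center in the frame of side_tray between -0.14 and 0.14 m and y of small_bottle_center in the frame of side_tray between -0.045 and 0.045 m and z of small_bottle_center in the frame of side_tray below 0.058 m and distance of vial_center from where it was at the start of the episode below 0.015 m), for 0.2 s.
2. the vial stands in the recess while all three bottles still stand in the side tray (horizontal distance between vial_center and recess below 0.015 m and z of vial_center in the frame of recess below 0.0285 m and angle between vial_center's own z axis and vertical below 0.12 rad and x of round_bottle_center in the frame of side_tray between -0.14 and 0.14 m and y of round_bottle_center in the frame of side_tray between -0.045 and 0.045 m and z of round_bottle_center in the frame of side_tray below 0.0745 m and angle between each of round_bottle_center, brown_bottle_center, small_bottle_center's own z axis and vertical below 0.15 rad and x of brown_bottle_center in the frame of side_tray between -0.14 and 0.14 m and y of brown_bottle_center in the frame of side_tray between -0.045 and 0.045 m and z of brown_bottle_center in the frame of side_tray below 0.071 m and x of small_bottle_center in the frame of side_tray between -0.14 and 0.14 m and y of small_bottle_center in the frame of side_tray between -0.045 and 0.045 m and z of small_bottle_center in the frame of side_tray below 0.058 m), for 0.2 s.
At the end, for the whole second after the job is handed in: Each bottle stands upright within 15 mm of where it stood at the start, and the vial stands upright on the floor of the cooling block's recess, its axis within 15 mm of the recess centre; all released and at rest (distance of each of round_bottle_center, brown_bottle_center, small_bottle_center from where it was at the start of the episode below 0.015 m and angle between each of round_bottle_center, brown_bottle_center, small_bottle_center's own z axis and vertical below 0.1 rad and horizontal distance between vial_center and recess below 0.015 m and z of vial_center in the frame of recess below 0.0285 m and angle between vial_center's own z axis and vertical below 0.12 rad); the robot touches nothing.
It fails at once if a bottle or the vial is tipped far over (angle between any of round_bottle_center, brown_bottle_center, small_bottle_center, vial_center's own z axis and vertical above 0.6 rad).
It fails at once if the beaker or the timer is pushed from its place (over 20 mm) (distance of any of beaker_center, timer_center from where it was at the start of the episode above 0.02 m).
It also fails if it takes over 136 s, if anything falls off the work surface, if the arm or the gripper's body presses on something with over 40 N, if the wrist force passes 120 N, or if a joint passes its speed limit or range.

## Working session

There is one attempt and no reset: what is moved stays moved. The work goes in short steps, Python scripts to look and compute and a tool call to move; the robot and the scene stay as the last step left them, time stands still between calls to the robot, and variables do not carry over. Pictures are saved under pics/ and viewed, and the job is handed in when it is done.

Besides the shell and the picture viewer there is one more tool, called after "Request:" by a JSON object that holds its "method" and its "body", one argument or row to a line. send_rows: Moves the arm, as the interface text tells. Its arguments: {"type":"object","properties":{"increments":{"type":"array"}},"required":["increments"]}

```bash
ls; mkdir -p pics; python3 - <<'E'
from bench import robot
import cv2,numpy as np
o=robot.get_obs();print({k:np.round(v,3) for k,v in o.items()})
print(robot.tcp_to_grasp)
for n in("scene","top"):
    s=robot.snapshot(n);cv2.imwrite(f"pics/{n}0.png",s["image"][:,:,::-1]);print(s["intrinsics"],s["world_from_camera"].round(4) if hasattr(s["world_from_camera"],'round') else s["world_from_camera"])
E
```

```text
pics
{'time': np.float64(0.0), 'joint_positions': array([-1.336,  0.088,  1.372,  0.   ,  1.684, -0.103]), 'qvel': array([ 0.   ,  0.001,  0.001, -0.002,  0.002, -0.   ]), 'joint_torque': array([-1.0000e-03, -3.4018e+01, -3.0243e+01,  7.2000e-02,  3.3000e-02,
       -0.0000e+00]), 'tool_pos': array([ 0.182, -0.518,  0.204]), 'ee_rot': array([-1.682,  1.569,  1.797]), 'wrist_force': array([ 0.191,  0.717, -0.152]), 'wrist_torque': array([ 0.028, -0.014,  0.006]), 'width': np.float64(0.094)}
0.0188
[[486.59379528   0.         257.69756318]
 [  0.         486.59379528 195.64944929]
 [  0.           0.           1.        ]] [[-0.8084 -0.4086  0.4238 -0.0393]
 [-0.5887  0.5686 -0.5746  0.8197]
 [-0.0062 -0.714  -0.7002  1.1494]
 [ 0.      0.      0.      1.    ]]
[[382.38584571   0.         249.79712114]
 [  0.         382.38584571 192.94937601]
 [  0.           0.           1.        ]] [[-0.0279 -0.9829  0.1818  0.3956]
 [-0.9992  0.0324  0.0216 -0.0737]
 [-0.0271 -0.1811 -0.9831  1.2134]
 [ 0.      0.      0.      1.    ]]
```

View pics/scene0.png

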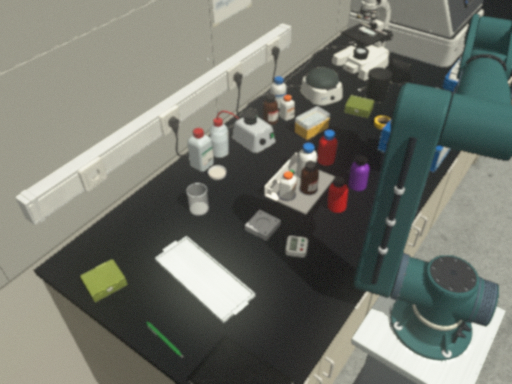

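View pics/top0.png

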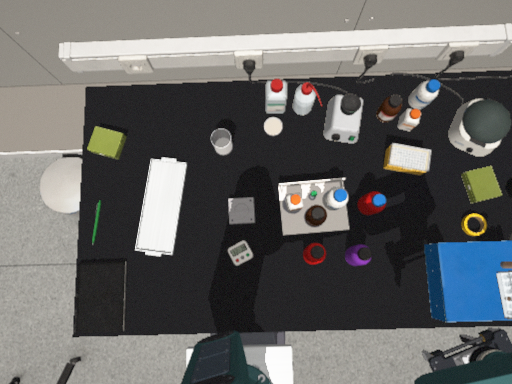

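The top view shows the stand near (314,207). It holds the small orange-capped bottle (295,200), the brown bottle (316,215), the white blue-capped bottle (338,197) and the green vial (313,194). The look-alikes are a red blue-capped bottle (372,203), a red one (314,254) and a purple one (358,256). I'll enlarge a crop to confirm which is which.

```bash
cat > h.py <<'E'
import numpy as np,cv2
def cam(s): return np.array(s["intrinsics"]),np.array(s["world_from_camera"])
def ray(s,u,v):
    K,T=cam(s);d=T[:3,:3]@np.linalg.solve(K,[u,v,1.]);return T[:3,3],d
def onz(s,u,v,z):
    o,d=ray(s,u,v);return o+d*(z-o[2])/d[2]
def tri(s1,p1,s2,p2):
    A=[];b=[]
    M=np.zeros((3,3));r=np.zeros(3)
    for s,p in((s1,p1),(s2,p2)):
        o,d=ray(s,*p);d=d/np.linalg.norm(d);P=np.eye(3)-np.outer(d,d);M+=P;r+=P@o
    return np.linalg.solve(M,r)
def proj(s,X):
    K,T=cam(s);p=K@(T[:3,:3].T@(np.array(X)-T[:3,3]));return p[:2]/p[2]
E
python3 - <<'E'
import cv2
a=cv2.imread("pics/top0.png")[170:280,215:395];b=cv2.imread("pics/scene0.png")[135:265,235:375]
cv2.imwrite("pics/c1.png",cv2.resize(a,None,fx=4.4,fy=4.4,interpolation=cv2.INTER_CUBIC))
cv2.imwrite("pics/c2.png",cv2.resize(b,None,fx=4.4,fy=4.4,interpolation=cv2.INTER_CUBIC))
E
```

```text
(no output)
```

View pics/c1.png

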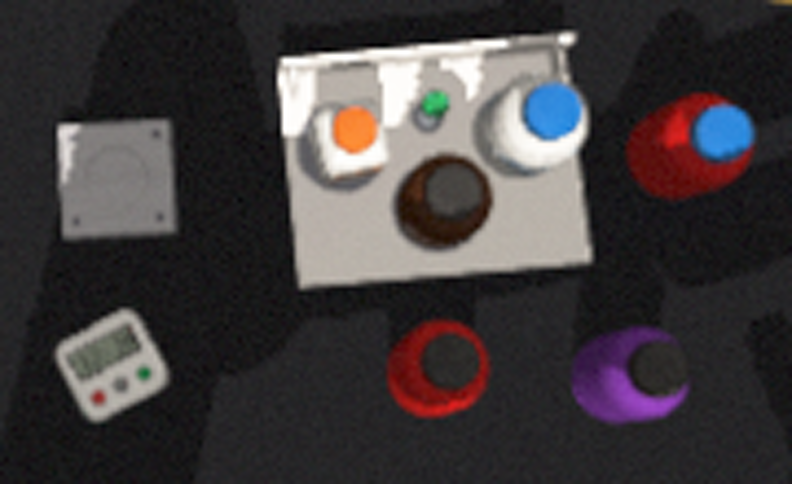

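View pics/c2.png

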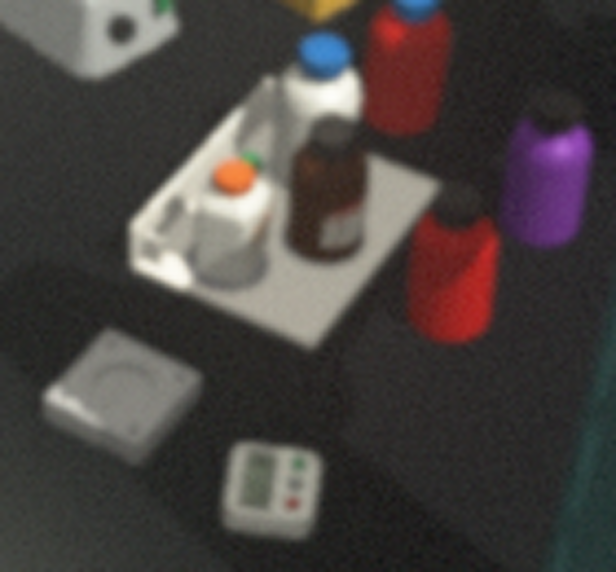

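The crop confirms it: the three targets are on the white stand, and the red and purple ones are off it. Next I'll measure everything.

```bash
cat > meas.py <<'E'
from h import *
from bench import robot
def cents(name,s,masks=("orange","blue","green")):
    hsv=cv2.cvtColor(s["image"],cv2.COLOR_RGB2HSV);R={}
    rng=dict(orange=((6,150,120),(16,255,255)),blue=((100,120,100),(115,255,255)),green=((62,100,50),(85,255,255)))
    for m in masks:
        M=cv2.inRange(hsv,*[np.array(x) for x in rng[m]])
        n,l,st,c=cv2.connectedComponentsWithStats(M)
        R[m]=[(st[i,4],tuple(c[i].round(1)),tuple(st[i,:4])) for i in range(1,n) if st[i,4]>=6]
    return R
if __name__=="__main__":
    S={n:robot.snapshot(n) for n in("top","scene")}
    for n in S:
        for k,v in cents(n,S[n]).items():
            print(n,k,[x for x in v if (n=="top" and 230<x[1][0]<400 and 150<x[1][1]<270) or (n=="scene" and 240<x[1][0]<350 and 130<x[1][1]<220)])
E
python3 meas.py
python3 - <<'E'
from h import *
from bench import robot
s=robot.snapshot("top");t=robot.snapshot("scene")
g=cv2.cvtColor(s["image"],cv2.COLOR_RGB2GRAY)
def comp(name,box,th,z):
    x0,y0,x1,y1=box
    m=(g[y0:y1,x0:x1]>th).astype(np.uint8)
    n,l,st,c=cv2.connectedComponentsWithStats(m);i=1+st[1:,4].argmax()
    ct,_=cv2.findContours((l==i).astype(np.uint8),cv2.RETR_EXTERNAL,cv2.CHAIN_APPROX_NONE)
    P=ct[0][:,0]+[x0,y0];W=np.array([onz(s,u,v,z)[:2] for u,v in P],np.float32)
    r=cv2.minAreaRect(W);print(name,r,"\n",cv2.boxPoints(r).round(4))
    r2=cv2.minAreaRect(P.astype(np.float32));print(cv2.boxPoints(r2).round(1))
comp("tray",(125,148,200,265),110,0.012)
comp("block",(222,190,262,230),60,0.022)
comp("timer",(222,235,262,275),80,0.018)
E
```

```text
top orange [(np.int32(71), (np.float64(295.0), np.float64(199.0)), (np.int32(291), np.int32(195), np.int32(9), np.int32(10)))]
top blue [(np.int32(128), (np.float64(340.0), np.float64(194.7)), (np.int32(334), np.int32(189), np.int32(13), np.int32(13))), (np.int32(133), (np.float64(379.0), np.float64(199.6)), (np.int32(373), np.int32(194), np.int32(14), np.int32(12)))]
top green [(np.int32(24), (np.float64(313.7), np.float64(193.1)), (np.int32(311), np.int32(191), np.int32(6), np.int32(5)))]
scene orange [(np.int32(46), (np.float64(287.9), np.float64(174.8)), (np.int32(284), np.int32(172), np.int32(9), np.int32(7)))]
scene blue [(np.int32(77), (np.float64(329.2), np.float64(133.4)), (np.int32(324), np.int32(129), np.int32(11), np.int32(10))), (np.int32(89), (np.float64(308.4), np.float64(146.7)), (np.int32(303), np.int32(142), np.int32(12), np.int32(10)))]
scene green []
tray ((0.5870918035507202, 0.23796235024929047), (0.12288963049650192, 0.31998199224472046), 81.33468627929688) 
 [[0.4197 0.2013]
 [0.736  0.1531]
 [0.7545 0.2746]
 [0.4382 0.3228]]
[[133.6 252.6]
 [150.  153.8]
 [188.  160.2]
 [171.5 258.9]]
block ((0.5616239309310913, -0.018292438238859177), (0.08346258103847504, 0.08285050094127655), 1.6121811866760254) 
 [[ 0.5187  0.0219]
 [ 0.5211 -0.0609]
 [ 0.6045 -0.0585]
 [ 0.6022  0.0243]]
[[227.1 197.9]
 [253.4 196.4]
 [254.9 222.7]
 [228.6 224.2]]
timer ((0.4308284819126129, -0.011734958738088608), (0.062459468841552734, 0.06747531145811081), 26.333219528198242) 
 [[ 0.3879  0.0046]
 [ 0.4178 -0.0558]
 [ 0.4738 -0.0281]
 [ 0.4439  0.0324]]
[[225.5 248.7]
 [244.8 238.3]
 [254.4 256.2]
 [235.1 266.5]]
```

```bash
python3 - <<'E'
from h import *
from bench import robot
s=robot.snapshot("top");t=robot.snapshot("scene")
img=s["image"];hsv=cv2.cvtColor(img,cv2.COLOR_RGB2HSV)
# caps: top face centre ~ colour centroid near top plane
print("orange",onz(s,295,199,.006+.091),tri(s,(295,199),t,(287.9,174.8)))
print("blue",onz(s,340,194.7,.006+.122),tri(s,(340,194.7),t,(308.4,146.7)))
print("green",onz(s,313.7,193.1,.006+.046))
# stand: front corners
g=cv2.cvtColor(img,cv2.COLOR_RGB2GRAY)
m=((g>90)).astype(np.uint8)
sub=np.zeros_like(m);sub[178:240,272:356]=m[178:240,272:356]
n,l,st,c=cv2.connectedComponentsWithStats(sub);i=1+st[1:,4].argmax();print(st[i])
L=(l==i)
def fit(P):
    vx,vy,x,y=cv2.fitLine(np.array(P,np.float32),cv2.DIST_HUBER,0,.01,.01).ravel();return (x,y),(vx,vy)
# front edge: bottom-most pixels columns 288..344
F=[onz(s,u,np.where(L[:,u])[0].max()+.5,.006)[:2] for u in range(288,345)]
# left edge rows 205..230, right edge rows 212..226
Lf=[onz(s,np.where(L[v])[0].min()-.5,v,.006)[:2] for v in range(206,232)]
Rt=[onz(s,np.where(L[v])[0].max()+.5,v,.006)[:2] for v in range(213,228)]
for q in(F,Lf,Rt): print(fit(q), np.degrees(np.arctan2(*fit(q)[1][::-1])))
def inter(a,b):
    (p,d),(q,e)=a,b;k=np.linalg.solve(np.array([d,(-e[0],-e[1])]).T,np.array(q)-p);return np.array(p)+k[0]*np.array(d)
f,lf,rt=fit(F),fit(Lf),fit(Rt)
A,B=inter(f,lf),inter(f,rt);print("front corners",A,B,np.linalg.norm(A-B))
yax=(A-B)/np.linalg.norm(A-B);xax=np.array([yax[1],-yax[0]])
C=(A+B)/2+xax*.08;print("stand",C,"yaw",np.degrees(np.arctan2(xax[1],xax[0])))
for p in((-.031,0),(.018,.064),(.018,-.064),(.035,0)): print(p,C+xax*p[0]+yax*p[1])
# brown cap: dark grey blob
roi=hsv[200:230,303:332];print()
for v in range(205,228,2): print(v,[tuple(int(x) for x in hsv[v,u]) for u in range(306,328,3)])
E
```

```text
orange [ 0.57948697 -0.18205473  0.097     ] [ 0.57926273 -0.18306395  0.09183054]
blue [ 0.58268761 -0.30820716  0.128     ] [ 0.5822454  -0.30952205  0.12426879]
green [ 0.60341304 -0.24463796  0.052     ]
[ 278  178   72   58 3196]
((np.float32(0.48629114), np.float32(-0.25129184)), (np.float32(0.053205106), np.float32(-0.9985836))) -86.95013
((np.float32(0.5338594), np.float32(-0.1423775)), (np.float32(0.9987746), np.float32(0.049490485))) 2.8367548
((np.float32(0.5271768), np.float32(-0.35426712)), (np.float32(0.9978653), np.float32(0.06530583))) 3.7444131
front corners [ 0.48062867 -0.14501515] [ 0.49190074 -0.3565758 ] 0.21186072
stand [ 0.5661514  -0.24653907] yaw 3.0498683
(-0.031, 0) [ 0.5351953  -0.24818844]
(0.018, 0.064) [ 0.5807207  -0.18167202]
(0.018, -0.064) [ 0.58753103 -0.30949074]
(0.035, 0) [ 0.6011018  -0.24467689]

205 [(16, 20, 187), (13, 19, 185), (11, 29, 149), (10, 58, 96), (9, 45, 108), (15, 25, 161), (13, 18, 131), (18, 10, 132)]
207 [(15, 20, 183), (12, 24, 157), (7, 145, 51), (9, 143, 50), (9, 82, 59), (11, 175, 51), (13, 24, 168), (19, 18, 111)]
209 [(
[... 493 characters left out ...]
47), (8, 91, 45), (13, 25, 72), (26, 27, 67), (170, 14, 56), (7, 132, 58), (17, 24, 169)]
219 [(16, 221, 38), (12, 152, 42), (11, 155, 46), (10, 83, 37), (170, 23, 34), (5, 113, 45), (9, 163, 50), (17, 19, 184)]
221 [(9, 42, 61), (15, 193, 41), (12, 198, 40), (13, 168, 50), (10, 156, 49), (12, 184, 50), (13, 39, 104), (21, 19, 184)]
223 [(13, 17, 134), (9, 73, 70), (13, 181, 38), (13, 191, 44), (13, 170, 48), (14, 94, 54), (16, 21, 180), (15, 19, 185)]
225 [(19, 22, 183), (10, 14, 111), (9, 84, 61), (9, 87, 56), (8, 66, 58), (15, 19, 162), (15, 22, 187), (18, 21, 184)]
227 [(20, 21, 185), (17, 19, 184), (12, 16, 158), (12, 17, 154), (18, 22, 174), (18, 21, 184), (15, 22, 185), (16, 21, 185)]
```

```bash
cat >> h.py <<'E'
from scipy.spatial.transform import Rotation as Ro
def st(o=None):
    from bench import robot
    o=o or robot.get_obs()
    R=Ro.from_euler('xyz',o["ee_rot"]).as_matrix()
    return np.array(o["tool_pos"]),R,o
def go(target,yawdeg=None,lift=None):
    """print remaining tool-frame shift to world target, and roll to jaw yaw (deg of tool y axis in world, mod 180)"""
    p,R,o=st()
    print("t",round(float(o["time"]),2),"tcp",p.round(4),"w",round(float(o["width"]),4),"F",np.round(o["wrist_force"],1),"q1,q6",np.round(o["joint_positions"][[0,5]],2))
    d=R.T@(np.array(target)-p)
    jy=np.degrees(np.arctan2(R[1,1],R[0,1]));print("toolshift",d.round(4),"jaw yaw",jy.round(1),"tilt",np.degrees(np.arccos(-R[2,0])).round(2))
    if yawdeg is not None:
        e=(jy-yawdeg+90)%180-90   # tool x is down: +roll turns yaw negative
        print("roll",np.radians(e).round(3))
E
python3 - <<'E'
from h import *
from bench import robot
p,R,o=st();print(R.round(3))
go([.535,-.248,.2],93)
s=robot.snapshot("top");print("brown cap",onz(s,317.3,213.3,.006+.116))
print("beaker base approx",onz(s,222,146,0.03), "red",onz(s,379,199.6,.12),"red2",onz(s,317,252,.116))
a=s["image"][185:225,275:355,::-1];cv2.imwrite("pics/c3.png",cv2.resize(a,None,fx=10,fy=10,interpolation=cv2.INTER_CUBIC))
E
```

```text
[[-0.     0.331 -0.943]
 [ 0.    -0.943 -0.331]
 [-1.    -0.    -0.   ]]
t 0.4 tcp [ 0.1823 -0.5189  0.2053] w 0.0941 F [ 1.   0.2 -0.3] q1,q6 [-1.34 -0.1 ]
toolshift [ 0.0054 -0.1387 -0.4226] jaw yaw -70.6 tilt 0.01
roll 0.285
brown cap [ 0.53186392 -0.2411768   0.122     ]
beaker base approx [0.77139144 0.03771024 0.03      ] red [ 0.56614164 -0.42022166  0.12      ] red2 [ 0.42269665 -0.23467821  0.116     ]
```

View pics/c3.png

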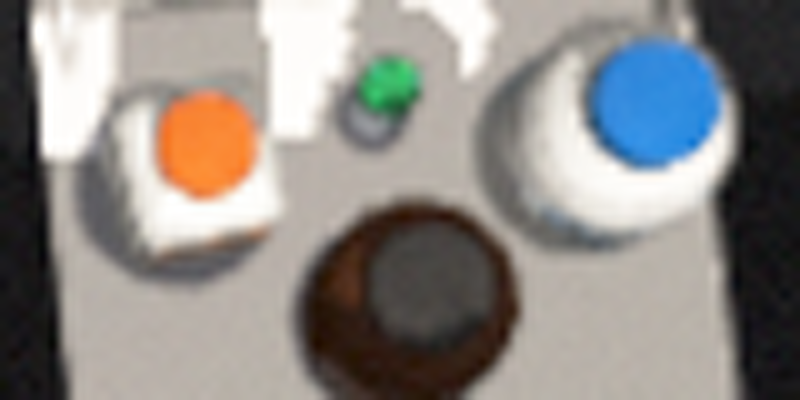

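```bash
python3 - <<'E'
from h import *
from bench import robot
s=robot.snapshot("top");t=robot.snapshot("scene")
f=lambda a,b:(275+(a+.5)/10-.5,185+(b+.5)/10-.5)
A=onz(s,*f(152,250),.068);B=onz(s,*f(278,218),.068);C=onz(s,*f(115,105),.068)
print(A,B,C,np.linalg.norm(A-B),np.linalg.norm(A-C)); 
for a,b in((A,B),(A,C)): print(np.degrees(np.arctan2(*(a-b)[[1,0]])))
for z in(.118,.124): print("brown top",onz(s,*f(432,280),z))
# brown cap in scene: dark low-sat region
img=t["image"];hsv=cv2.cvtColor(img,cv2.COLOR_RGB2HSV)
sub=img[150:205,280:345,::-1];cv2.imwrite("pics/c4.png",cv2.resize(sub,None,fx=10,fy=10,interpolation=cv2.INTER_CUBIC))
for n,X in(("brown-stand",(.5352,-.2482,.124)),("brown-cap",(.533,-.2424,.124)),("blue",(.585,-.309,.131)),("orange",(.5795,-.182,.098))):
    print(n,proj(s,X).round(1),proj(t,X).round(1))
E
```

```text
[ 0.55257079 -0.16751062  0.068     ] [ 0.56109541 -0.20585525  0.068     ] [ 0.59728867 -0.15838841  0.068     ] 0.03928077988415486 0.04563884082976048
102.53392796478765
-168.4701533222673
brown top [ 0.53448945 -0.24320655  0.118     ]
brown top [ 0.53372862 -0.24227812  0.124     ]
brown-stand [319.8 212. ] [310.4 161.7]
brown-cap [317.8 212.8] [310.  162.9]
blue [340.4 193.7] [307.4 144.8]
orange [295.  198.9] [287.4 173.5]
```

View pics/c4.png

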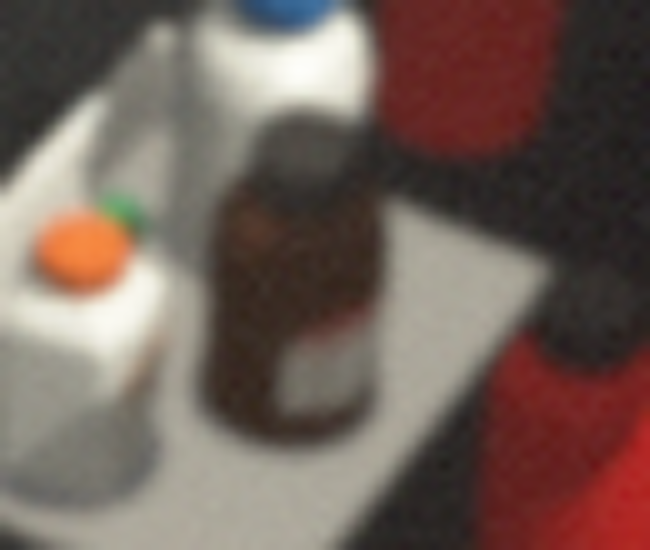

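Request:
{"method": "send_rows", "body": {
  "increments": [
    [0.64, 0, -0.014, -0.04, 0.1],
    [0.64, 0, -0.028, -0.08, 0.2],
    [0.64, 0, -0.042, -0.12, 0.3],
    [0.64, 0, -0.056, -0.16, 0.304],
    [0.64, 0, -0.07, -0.2, 0.304]
  ]
}}

```text
time: 0.97
tool_pos: [0.3461, -0.3876, 0.2057]
ee_rot: [2.183, 1.57, -0.926]
wrist_force: [0.1, -1.2, 0.2]
width: 0.077
```

```bash
python3 -c "
from h import *
go([.534,-.2425,.2],92)"
```

```text
t 0.97 tcp [ 0.3461 -0.3876  0.2057] w 0.077 F [ 0.1 -1.2  0.2] q1,q6 [-0.95  0.59]
toolshift [ 0.0057 -0.1388 -0.1925] jaw yaw -88.1 tilt 0.04
roll -0.002
```

Request:
{"method": "send_rows", "body": {
  "increments": [
    [0.64, 0.005, -0.028, -0.038, 0],
    [0.64, 0.005, -0.056, -0.076, 0],
    [0.64, 0.005, -0.083, -0.115, 0],
    [0.64, 0.005, -0.111, -0.153, 0],
    [0.64, 0.005, -0.139, -0.192, 0]
  ]
}}

```text
time: 1.38
tool_pos: [0.5107, -0.2595, 0.2007]
ee_rot: [2.271, 1.57, -0.836]
wrist_force: [1.1, -0.5, 0.6]
width: 0.0768
```

Request:
{"method": "send_rows", "body": {
  "increments": [
    [0.64, 0, 0, 0, 0],
    [0.64, 0.03, 0, 0, 0],
    [0.64, 0.06, 0, 0, 0]
  ]
}}

```text
time: 1.63
tool_pos: [0.5114, -0.2615, 0.1425]
ee_rot: [2.473, 1.564, -0.632]
wrist_force: [0.6, -0.4, -0.4]
width: 0.0772
```

```bash
python3 -c "
from h import *
go([.534,-.2425,.048],92)
from bench import robot
s=robot.snapshot('scene');cv2.imwrite('pics/p1.png',cv2.resize(s['image'][90:270,220:400,::-1],None,fx=3.3,fy=3.3))"
```

```text
t 1.63 tcp [ 0.5114 -0.2615  0.1425] w 0.0772 F [ 0.6 -0.4 -0.4] q1,q6 [-0.57  0.96]
toolshift [ 0.0945 -0.0185 -0.0227] jaw yaw -87.9 tilt 0.37
roll 0.001
```

View pics/p1.png

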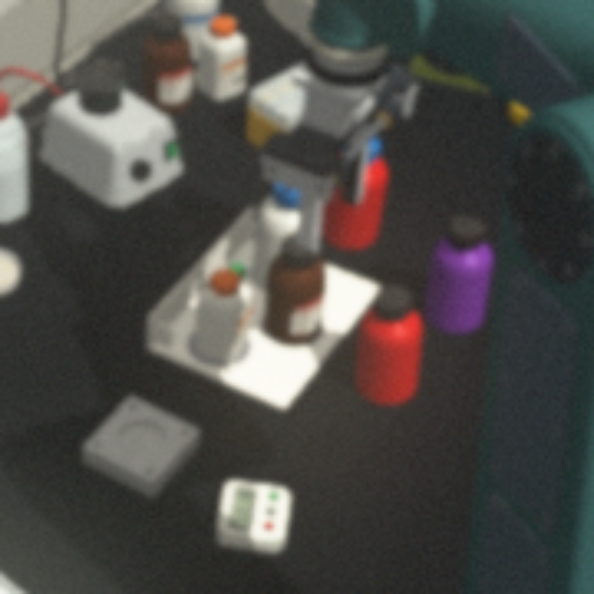

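The arm covered less than I commanded because of the joint-speed limit. The picture shows the gripper above the stand with nothing disturbed. I'll correct sideways before descending.

Request:
{"method": "send_rows", "body": {
  "increments": [
    [0.64, 0, -0.0185, -0.0225, 0],
    [0.64, 0, -0.0185, -0.0225, 0]
  ]
}}

```text
time: 1.85
tool_pos: [0.5322, -0.2396, 0.1394]
ee_rot: [-1.397, 1.567, 1.78]
wrist_force: [-0.6, 1.1, -0.2]
width: 0.0771
```

```bash
python3 -c "
from h import *
go([.534,-.2425,.048],92)"
```

```text
t 1.85 tcp [ 0.5322 -0.2396  0.1394] w 0.0771 F [-0.6  1.1 -0.2] q1,q6 [-0.52  1.01]
toolshift [ 0.0914  0.0033 -0.0017] jaw yaw -88.0 tilt 0.19
roll 0.001
```

Request:
{"method": "send_rows", "body": {
  "increments": [
    [0.64, 0.0, 0.002, -0.002, 0],
    [0.64, 0.03, 0.002, -0.002, 0],
    [0.64, 0.06, 0.002, -0.002, 0],
    [0.64, 0.091, 0.002, -0.002, 0],
    [0.64, 0.091, 0.002, -0.002, 0]
  ]
}}

```text
time: 2.27
tool_pos: [0.5286, -0.2426, 0.0433]
ee_rot: [-0.502, 1.559, 2.673]
wrist_force: [-1.9, 0.7, -0.5]
width: 0.0771
```

```bash
python3 -c "
from h import *
go([.534,-.2425,.048],92)
from bench import robot
s=robot.snapshot('scene');cv2.imwrite('pics/p2.png',cv2.resize(s['image'][90:270,220:400,::-1],None,fx=3.3,fy=3.3))"
```

```text
t 2.27 tcp [ 0.5286 -0.2426  0.0433] w 0.0771 F [-1.9  0.7 -0.5] q1,q6 [-0.53  1.01]
toolshift [-0.0048  0.0001 -0.0053] jaw yaw -88.1 tilt 0.7
roll -0.002
```

View pics/p2.png

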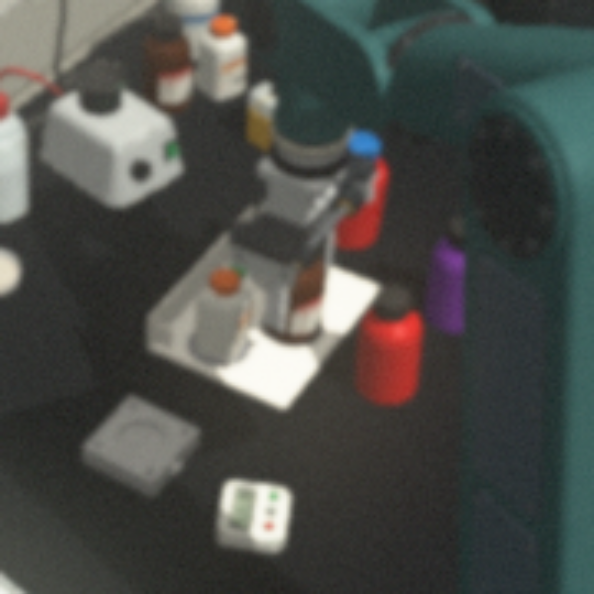

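Request:
{"method": "send_rows", "body": {
  "increments": [
    [0.64, -0.002, 0, -0.003, 0],
    [0.64, -0.002, 0, -0.003, 0]
  ]
}}

```text
time: 2.48
tool_pos: [0.5384, -0.2453, 0.0551]
ee_rot: [2.577, 1.565, -0.531]
wrist_force: [-0.3, -0.9, 1.0]
width: 0.0771
```

```bash
python3 -c "
from h import *
go([.534,-.2425,.048],92)"
```

```text
t 2.48 tcp [ 0.5384 -0.2453  0.0551] w 0.0771 F [-0.3 -0.9  1. ] q1,q6 [-0.52  1.01]
toolshift [ 0.0071 -0.003   0.0043] jaw yaw -88.1 tilt 0.35
roll -0.002
```

Request:
{"method": "send_rows", "body": {
  "increments": [
    [0.64, 0, 0, 0, 0],
    [0.64, 0, 0, 0, 0],
    [0.64, 0, 0, 0, 0]
  ]
}}

```text
time: 2.73
tool_pos: [0.5371, -0.2442, 0.0532]
ee_rot: [2.545, 1.568, -0.563]
wrist_force: [0.2, 0.6, -0.3]
width: 0.0769
```

```bash
python3 -c "
from h import *
go([.534,-.2425,.048],92)"
```

```text
t 2.73 tcp [ 0.5371 -0.2442  0.0532] w 0.0769 F [ 0.2  0.6 -0.3] q1,q6 [-0.52  1.01]
toolshift [ 0.0052 -0.0018  0.003 ] jaw yaw -88.1 tilt 0.16
roll -0.001
```

Request:
{"method": "send_rows", "body": {
  "increments": [
    [0.64, 0.005, -0.001, 0.002, 0],
    [0.64, 0.005, -0.001, 0.002, 0],
    [-1, 0.005, -0.001, 0.002, 0],
    [-1, 0.005, -0.001, 0.002, 0],
    [-1, 0.005, -0.001, 0.002, 0]
  ]
}}

```text
time: 3.15
tool_pos: [0.5342, -0.2432, 0.0465]
ee_rot: [1.536, 1.57, -1.572]
wrist_force: [0.8, -1.7, -0.1]
width: 0.0609
```

Request:
{"method": "send_rows", "body": {
  "increments": [
    [-1, 0, 0, 0, 0],
    [-1, 0, 0, 0, 0]
  ]
}}

```text
time: 3.32
tool_pos: [0.5342, -0.2429, 0.0464]
ee_rot: [1.044, 1.571, -2.064]
wrist_force: [0.5, 0.5, -0.4]
width: 0.0596
```

```bash
python3 -c "
from h import *
go([.534,-.2425,.048],92)"
```

```text
t 3.32 tcp [ 0.5342 -0.2429  0.0464] w 0.0596 F [ 0.5  0.5 -0.4] q1,q6 [-0.52  1.01]
toolshift [-0.0016 -0.0004  0.0001] jaw yaw -88.1 tilt 0.01
roll -0.001
```

Brown gripped at TCP (0.5342, -0.2429, 0.0464), width 59.6 mm. Lifting it.

Request:
{"method": "send_rows", "body": {
  "increments": [
    [-1, -0.012, 0, 0, 0],
    [-1, -0.037, 0, 0, 0],
    [-1, -0.067, 0, 0, 0],
    [-1, -0.097, 0, 0, 0],
    [-1, -0.12, 0, 0, 0]
  ]
}}

```text
time: 3.73
tool_pos: [0.5347, -0.2428, 0.1699]
ee_rot: [2.69, 1.568, -0.417]
wrist_force: [0.3, 0.1, -1.1]
width: 0.0592
```

```bash
python3 -c "
from h import *
go([.498,.252,.16],92)"
```

```text
t 3.73 tcp [ 0.5347 -0.2428  0.1699] w 0.0592 F [ 0.3  0.1 -1.1] q1,q6 [-0.52  1.01]
toolshift [ 0.0092 -0.4958  0.0199] jaw yaw -88.1 tilt 0.15
roll -0.001
```

Request:
{"method": "send_rows", "body": {
  "increments": [
    [-1, 0, -0.02, 0, 0],
    [-1, 0, -0.05, 0, 0],
    [-1, 0, -0.085, 0.004, 0],
    [-1, 0, -0.12, 0.006, 0],
    [-1, 0, -0.155, 0.008, 0]
  ]
}}

```text
time: 4.15
tool_pos: [0.5204, -0.0867, 0.1672]
ee_rot: [-2.343, 1.57, 0.832]
wrist_force: [0.3, 0.5, -1.5]
width: 0.0593
```

Request:
{"method": "send_rows", "body": {
  "increments": [
    [-1, 0, -0.035, 0, 0],
    [-1, 0, -0.07, 0, 0],
    [-1, 0, -0.105, 0.004, 0],
    [-1, 0, -0.14, 0.006, 0],
    [-1, 0, -0.175, 0.008, 0]
  ]
}}

```text
time: 4.57
tool_pos: [0.5064, 0.0883, 0.1672]
ee_rot: [-2.604, 1.57, 0.571]
wrist_force: [0.4, -0.4, -2.4]
width: 0.0595
```

Request:
{"method": "send_rows", "body": {
  "increments": [
    [-1, 0, -0.035, 0, 0],
    [-1, 0, -0.07, 0, 0],
    [-1, 0, -0.105, 0.004, 0],
    [-1, 0, -0.13, 0.006, 0],
    [-1, 0, -0.145, 0.006, 0]
  ]
}}

```text
time: 4.98
tool_pos: [0.4949, 0.2344, 0.1671]
ee_rot: [-1.296, 1.569, 1.883]
wrist_force: [0.5, -1.1, -1.0]
width: 0.059
```

```bash
python3 -c "
from h import *
go([.498,.252,.16],92)"
```

```text
t 4.98 tcp [0.4949 0.2344 0.1671] w 0.059 F [ 0.5 -1.1 -1. ] q1,q6 [0.34 1.87]
toolshift [ 0.0071 -0.0175 -0.0037] jaw yaw -87.9 tilt 0.08
roll 0.002
```

Request:
{"method": "send_rows", "body": {
  "increments": [
    [-1, 0.015, -0.015, -0.003, 0],
    [-1, 0.04, -0.0175, -0.003, 0],
    [-1, 0.07, -0.0175, -0.003, 0],
    [-1, 0.095, -0.0175, -0.003, 0],
    [-1, 0.105, -0.0175, -0.003, 0]
  ]
}}

```text
time: 5.4
tool_pos: [0.4957, 0.2481, 0.0575]
ee_rot: [0.308, 1.563, -2.799]
wrist_force: [-1.6, 0.3, -1.7]
width: 0.059
```

Request:
{"method": "send_rows", "body": {
  "increments": [
    [-1, 0.006, 0, 0, 0],
    [-1, 0.01, 0, 0, 0],
    [-1, 0.01, 0, 0, 0]
  ]
}}

```text
time: 5.65
tool_pos: [0.4991, 0.2489, 0.0522]
ee_rot: [-2.812, 1.57, 0.363]
wrist_force: [-0.3, 0.2, -1.8]
width: 0.0594
```

```bash
python3 -c "
from h import *
go([.498,.252,.045],92)
from bench import robot
s=robot.snapshot('scene');cv2.imwrite('pics/p3.png',cv2.resize(s['image'][180:340,100:300,::-1],None,fx=3.3,fy=3.3))"
```

```text
t 5.65 tcp [0.4991 0.2489 0.0522] w 0.0594 F [-0.3  0.2 -1.8] q1,q6 [0.36 1.9 ]
toolshift [ 0.0072 -0.0032  0.001 ] jaw yaw -88.1 tilt 0.06
roll -0.001
```

View pics/p3.png

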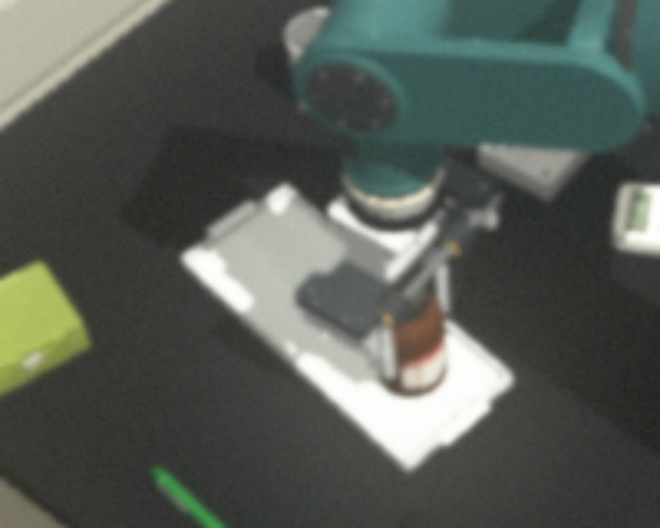

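Over the near tray slot and clear of the rim. I'll lower it the last 7–8 mm until it touches, then release.

Request:
{"method": "send_rows", "body": {
  "increments": [
    [-1, 0.003, -0.002, 0, 0],
    [-1, 0.006, -0.002, 0, 0],
    [-1, 0.0075, -0.002, 0, 0],
    [-1, 0.0075, -0.002, 0, 0]
  ]
}}

```text
time: 6.03
tool_pos: [0.4988, 0.2508, 0.0443]
ee_rot: [-3.065, 1.57, 0.111]
wrist_force: [-0.1, 0.5, -2.0]
width: 0.0597
```

```bash
python3 -c "
from h import *
go([.498,.252,.045],92)"
```

```text
t 6.03 tcp [0.4988 0.2508 0.0443] w 0.0597 F [-0.1  0.5 -2. ] q1,q6 [0.36 1.9 ]
toolshift [-0.0007 -0.0012  0.0007] jaw yaw -88.1 tilt 0.05
roll -0.001
```

Request:
{"method": "send_rows", "body": {
  "increments": [
    [-1, 0.001, 0, 0, 0],
    [-1, 0.0015, 0, 0, 0],
    [0.64, 0.0015, 0, 0, 0],
    [0.64, 0.0015, 0, 0, 0],
    [0.64, 0.0015, 0, 0, 0]
  ]
}}

```text
time: 6.45
tool_pos: [0.4986, 0.2508, 0.0425]
ee_rot: [-2.935, 1.57, 0.24]
wrist_force: [-0.8, 0.2, -0.4]
width: 0.075
```

```bash
python3 -c "
from h import *
go([.498,.252,.17],92)"
```

```text
t 6.45 tcp [0.4986 0.2508 0.0425] w 0.075 F [-0.8  0.2 -0.4] q1,q6 [0.36 1.9 ]
toolshift [-0.1275 -0.0012  0.0005] jaw yaw -88.1 tilt 0.02
roll -0.001
```

Request:
{"method": "send_rows", "body": {
  "increments": [
    [0.64, -0.025, 0, 0, 0],
    [0.64, -0.06, 0, 0, 0],
    [0.64, -0.1, 0, 0, 0],
    [0.64, -0.135, 0, 0, 0],
    [0.64, -0.145, 0.035, -0.004, 0]
  ]
}}

```text
time: 6.87
tool_pos: [0.5056, 0.2209, 0.1945]
ee_rot: [-2.612, 1.558, 0.57]
wrist_force: [0.8, 0.0, 0.8]
width: 0.0773
```

Request:
{"method": "send_rows", "body": {
  "increments": [
    [0.64, 0, 0.035, -0.005, 0],
    [0.64, 0, 0.07, -0.01, 0],
    [0.64, 0, 0.105, -0.015, 0],
    [0.64, 0, 0.14, -0.02, 0],
    [0.64, 0, 0.175, -0.025, 0]
  ]
}}

```text
time: 7.28
tool_pos: [0.5346, 0.0403, 0.1874]
ee_rot: [3.025, 1.571, -0.082]
wrist_force: [0.7, -0.0, -0.3]
width: 0.0771
```

Request:
{"method": "send_rows", "body": {
  "increments": [
    [0.64, 0, 0.035, -0.005, -0.05],
    [0.64, 0, 0.07, -0.01, -0.1],
    [0.64, 0, 0.105, -0.015, -0.175],
    [0.64, 0, 0.14, -0.02, -0.175],
    [0.64, 0, 0.175, -0.025, -0.175]
  ]
}}

```text
time: 7.7
tool_pos: [0.5654, -0.1339, 0.1873]
ee_rot: [-1.782, 1.571, 1.568]
wrist_force: [0.4, 0.4, 0.2]
width: 0.0769
```

```bash
python3 -c "
from h import *
go([.584,-.309,.17],102)"
```

```text
t 7.7 tcp [ 0.5654 -0.1339  0.1873] w 0.0769 F [0.4 0.4 0.2] q1,q6 [-0.33  1.03]
toolshift [0.0173 0.1751 0.0181] jaw yaw -78.0 tilt 0.0
roll -0.001
```

Request:
{"method": "send_rows", "body": {
  "increments": [
    [0.64, 0, 0.035, 0.003, 0],
    [0.64, 0, 0.07, 0.007, 0],
    [0.64, 0, 0.11, 0.011, 0],
    [0.64, 0.005, 0.15, 0.015, 0],
    [0.64, 0.01, 0.175, 0.018, 0]
  ]
}}

```text
time: 8.12
tool_pos: [0.5839, -0.3112, 0.1769]
ee_rot: [1.481, 1.569, -1.454]
wrist_force: [0.1, -0.9, 0.0]
width: 0.0768
```

Request:
{"method": "send_rows", "body": {
  "increments": [
    [0.64, 0, 0, 0, 0],
    [0.64, 0.01, 0, 0, 0],
    [0.64, 0.02, 0, 0, 0],
    [0.64, 0.02, 0, 0, 0]
  ]
}}

```text
time: 8.45
tool_pos: [0.5831, -0.3049, 0.1542]
ee_rot: [-0.853, 1.565, 2.499]
wrist_force: [-1.0, 0.1, -0.4]
width: 0.0771
```

```bash
python3 -c "
from h import *
go([.584,-.309,.05],102)
from bench import robot
for n in ('scene','top'):
  s=robot.snapshot(n);im=s['image'][90:270,220:400,::-1] if n=='scene' else s['image'][150:290,220:400,::-1]
  cv2.imwrite('pics/p4%s.png'%n,cv2.resize(im,None,fx=3.3,fy=3.3))"
```

```text
t 8.45 tcp [ 0.5831 -0.3049  0.1542] w 0.0771 F [-1.   0.1 -0.4] q1,q6 [-0.57  0.79]
toolshift [ 0.1041  0.0046 -0.0004] jaw yaw -78.0 tilt 0.31
roll 0.001
```

View pics/p4scene.png

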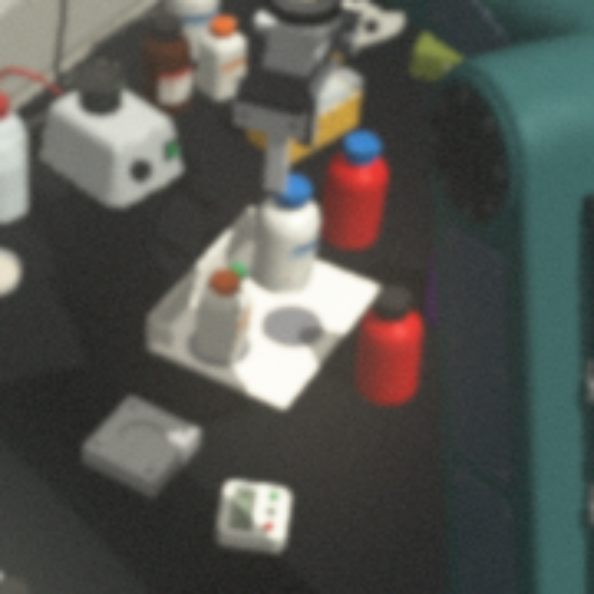

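View pics/p4top.png

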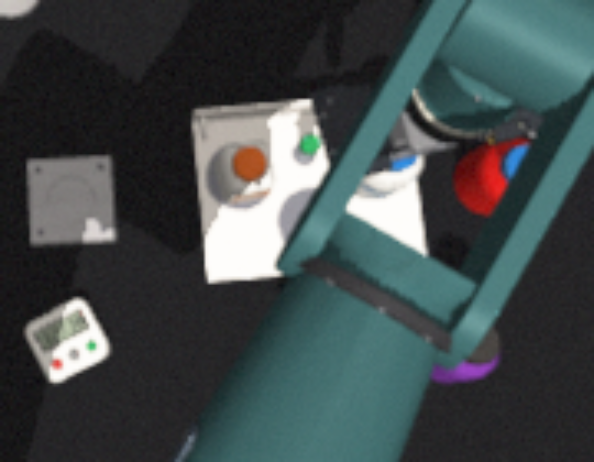

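The round bottle is directly below the open jaws, and the vial and small bottle are untouched. Descending.

Request:
{"method": "send_rows", "body": {
  "increments": [
    [0.64, 0.02, 0.003, 0, 0],
    [0.64, 0.045, 0.003, 0, 0],
    [0.64, 0.07, 0.003, 0, 0],
    [0.64, 0.09, 0.003, 0, 0],
    [0.64, 0.097, 0.003, 0, 0]
  ]
}}

```text
time: 8.97
tool_pos: [0.5832, -0.3077, 0.057]
ee_rot: [-0.782, 1.565, 2.57]
wrist_force: [-0.5, 0.3, -0.8]
width: 0.0771
```

Request:
{"method": "send_rows", "body": {
  "increments": [
    [0.64, 0, 0, 0, 0],
    [0.64, 0, 0, 0, 0],
    [0.64, 0, 0, 0, 0]
  ]
}}

```text
time: 9.22
tool_pos: [0.5861, -0.3104, 0.063]
ee_rot: [2.354, 1.567, -0.578]
wrist_force: [-0.0, 0.1, -0.3]
width: 0.0773
```

```bash
python3 -c "
from h import *
go([.584,-.309,.05],102)"
```

```text
t 9.22 tcp [ 0.5861 -0.3104  0.063 ] w 0.0773 F [-0.   0.1 -0.3] q1,q6 [-0.57  0.79]
toolshift [ 0.013  -0.0018  0.0018] jaw yaw -78.0 tilt 0.24
roll -0.0
```

Request:
{"method": "send_rows", "body": {
  "increments": [
    [0.64, 0.006, 0, 0.001, 0],
    [0.64, 0.012, 0, 0.001, 0],
    [0.64, 0.012, 0, 0.001, 0],
    [-1, 0.012, 0, 0.001, 0],
    [-1, 0.012, 0, 0.001, 0]
  ]
}}

```text
time: 9.63
tool_pos: [0.5837, -0.3103, 0.0484]
ee_rot: [-0.162, 1.571, -3.094]
wrist_force: [0.1, 0.6, 0.6]
width: 0.0671
```

Request:
{"method": "send_rows", "body": {
  "increments": [
    [-1, 0, 0, 0, 0],
    [-1, 0, 0, 0, 0],
    [-1, 0, 0, 0, 0]
  ]
}}

```text
time: 9.88
tool_pos: [0.5838, -0.3102, 0.0486]
ee_rot: [2.549, 1.571, -0.384]
wrist_force: [0.3, 0.6, -0.2]
width: 0.0627
```

```bash
python3 -c "
from h import *
go([.676,.224,.19],102)"
```

```text
t 9.88 tcp [ 0.5838 -0.3102  0.0486] w 0.0627 F [ 0.3  0.6 -0.2] q1,q6 [-0.57  0.79]
toolshift [-0.1414 -0.5035 -0.2009] jaw yaw -78.0 tilt 0.01
roll -0.001
```

Request:
{"method": "send_rows", "body": {
  "increments": [
    [-1, -0.012, 0, 0, 0],
    [-1, -0.04, 0, 0, 0],
    [-1, -0.075, 0, 0, 0],
    [-1, -0.11, 0, 0, 0],
    [-1, -0.135, 0, 0, 0]
  ]
}}

```text
time: 10.3
tool_pos: [0.5843, -0.3106, 0.1877]
ee_rot: [2.314, 1.567, -0.619]
wrist_force: [0.5, -0.7, -0.8]
width: 0.0627
```

Request:
{"method": "send_rows", "body": {
  "increments": [
    [-1, 0, -0.02, -0.008, 0],
    [-1, 0, -0.05, -0.02, 0],
    [-1, 0, -0.08, -0.032, 0],
    [-1, 0, -0.11, -0.044, 0],
    [-1, 0, -0.14, -0.056, 0]
  ]
}}

```text
time: 10.72
tool_pos: [0.6094, -0.1604, 0.184]
ee_rot: [1.489, 1.571, -1.444]
wrist_force: [0.9, 0.5, -2.2]
width: 0.0627
```

Request:
{"method": "send_rows", "body": {
  "increments": [
    [-1, 0, -0.032, -0.013, 0],
    [-1, 0, -0.064, -0.026, 0],
    [-1, 0, -0.096, -0.039, 0],
    [-1, 0, -0.128, -0.052, 0],
    [-1, 0, -0.16, -0.065, 0]
  ]
}}

```text
time: 11.13
tool_pos: [0.6398, 0.01, 0.184]
ee_rot: [1.441, 1.571, -1.492]
wrist_force: [0.6, -0.0, -3.0]
width: 0.0627
```

Request:
{"method": "send_rows", "body": {
  "increments": [
    [-1, 0, -0.032, -0.013, 0],
    [-1, 0, -0.064, -0.026, 0],
    [-1, 0, -0.096, -0.039, 0],
    [-1, 0, -0.128, -0.052, 0],
    [-1, 0, -0.15, -0.06, 0]
  ]
}}

```text
time: 11.55
tool_pos: [0.6674, 0.171, 0.1835]
ee_rot: [-1.497, 1.57, 1.856]
wrist_force: [0.1, -0.6, -2.3]
width: 0.0625
```

```bash
python3 -c "
from h import *
go([.676,.224,.05],102)"
```

```text
t 11.55 tcp [0.6674 0.171  0.1835] w 0.0625 F [ 0.1 -0.6 -2.3] q1,q6 [0.17 1.53]
toolshift [ 0.1336 -0.0499 -0.0196] jaw yaw -77.9 tilt 0.07
roll 0.002
```

Request:
{"method": "send_rows", "body": {
  "increments": [
    [-1, 0, -0.028, -0.01, 0],
    [-1, 0.01, -0.047, -0.018, 0],
    [-1, 0.035, -0.047, -0.018, 0],
    [-1, 0.06, -0.047, -0.018, 0],
    [-1, 0.085, -0.047, -0.018, 0]
  ]
}}

```text
time: 11.97
tool_pos: [0.6755, 0.2181, 0.0981]
ee_rot: [2.73, 1.57, -0.202]
wrist_force: [-0.0, 0.0, -2.3]
width: 0.0625
```

Request:
{"method": "send_rows", "body": {
  "increments": [
    [-1, 0.02, 0, 0, 0],
    [-1, 0.035, 0, 0, 0],
    [-1, 0.04, 0, 0, 0],
    [-1, 0.04, 0, 0, 0],
    [-1, 0.04, 0, 0, 0]
  ]
}}

```text
time: 12.38
tool_pos: [0.6758, 0.2172, 0.0592]
ee_rot: [2.979, 1.57, 0.046]
wrist_force: [0.7, -0.3, -2.8]
width: 0.0626
```

```bash
python3 -c "
from h import *
go([.676,.224,.0455],102)"
```

```text
t 12.38 tcp [0.6758 0.2172 0.0592] w 0.0626 F [ 0.7 -0.3 -2.8] q1,q6 [0.23 1.59]
toolshift [ 0.0137 -0.0066 -0.0016] jaw yaw -78.0 tilt 0.04
roll -0.001
```

Request:
{"method": "send_rows", "body": {
  "increments": [
    [-1, 0.006, -0.006, 0, 0],
    [-1, 0.01, -0.006, 0, 0],
    [-1, 0.013, -0.006, 0, 0],
    [-1, 0.0135, -0.006, 0, 0],
    [-1, 0.0135, -0.006, 0, 0]
  ]
}}

```text
time: 12.8
tool_pos: [0.6746, 0.2239, 0.0465]
ee_rot: [-2.703, 1.568, 0.648]
wrist_force: [-0.8, 1.0, 1.8]
width: 0.0624
```

```bash
python3 -c "
from h import *
go([.676,.224,.0455],102)"
```

```text
t 12.8 tcp [0.6746 0.2239 0.0465] w 0.0624 F [-0.8  1.   1.8] q1,q6 [0.24 1.6 ]
toolshift [ 0.001   0.0002 -0.0014] jaw yaw -78.0 tilt 0.13
roll -0.0
```

Touching down (force reversed). I'll release, go up, and head for the small bottle.

Request:
{"method": "send_rows", "body": {
  "increments": [
    [0.64, 0, 0, 0, 0],
    [0.64, 0, 0, 0, 0],
    [0.64, 0, 0, 0, 0],
    [0.64, -0.015, 0, 0, 0],
    [0.64, -0.05, 0, 0, 0]
  ]
}}

```text
time: 13.22
tool_pos: [0.6704, 0.2217, 0.0879]
ee_rot: [0.067, 1.557, -2.866]
wrist_force: [-0.0, 0.7, -0.3]
width: 0.077
```

Request:
{"method": "send_rows", "body": {
  "increments": [
    [0.64, -0.035, 0, 0, 0],
    [0.64, -0.07, 0, 0, 0],
    [0.64, -0.09, 0, 0, 0]
  ]
}}

```text
time: 13.47
tool_pos: [0.6756, 0.2231, 0.1903]
ee_rot: [3.101, 1.564, 0.168]
wrist_force: [0.5, -0.4, 2.1]
width: 0.0769
```

```bash
python3 -c "
from h import *
go([.5795,-.182,.15],102)"
```

```text
t 13.47 tcp [0.6756 0.2231 0.1903] w 0.0769 F [ 0.5 -0.4  2.1] q1,q6 [0.24 1.6 ]
toolshift [0.0392 0.3764 0.1781] jaw yaw -78.1 tilt 0.39
roll -0.001
```

Request:
{"method": "send_rows", "body": {
  "increments": [
    [0.4, 0, 0.032, 0.015, 0],
    [0.4, 0, 0.064, 0.03, 0],
    [0.4, 0, 0.096, 0.045, 0],
    [0.4, 0, 0.128, 0.06, 0],
    [0.4, 0, 0.16, 0.075, 0]
  ]
}}

```text
time: 13.88
tool_pos: [0.6334, 0.0494, 0.1849]
ee_rot: [1.553, 1.57, -1.38]
wrist_force: [-0.2, 0.0, -0.8]
width: 0.0661
```

Request:
{"method": "send_rows", "body": {
  "increments": [
    [0.4, 0.005, 0.032, 0.015, 0],
    [0.4, 0.01, 0.064, 0.03, 0],
    [0.4, 0.015, 0.096, 0.045, 0],
    [0.4, 0.02, 0.128, 0.06, 0],
    [0.4, 0.025, 0.16, 0.075, 0]
  ]
}}

```text
time: 14.3
tool_pos: [0.593, -0.1229, 0.1598]
ee_rot: [1.683, 1.57, -1.25]
wrist_force: [0.1, -0.8, -0.5]
width: 0.0657
```

```bash
python3 -c "
from h import *
go([.5795,-.182,.15],102)"
```

```text
t 14.3 tcp [ 0.593  -0.1229  0.1598] w 0.0657 F [ 0.1 -0.8 -0.5] q1,q6 [-0.3   1.06]
toolshift [0.0098 0.055  0.0255] jaw yaw -78.1 tilt 0.04
roll -0.001
```

Request:
{"method": "send_rows", "body": {
  "increments": [
    [0.4, 0, 0.03, 0.013, 0],
    [0.4, 0, 0.052, 0.024, 0],
    [0.4, 0, 0.052, 0.024, 0],
    [0.4, 0, 0.052, 0.024, 0]
  ]
}}

```text
time: 14.63
tool_pos: [0.5806, -0.1782, 0.1598]
ee_rot: [-1.181, 1.57, 2.166]
wrist_force: [-0.3, 1.7, 0.2]
width: 0.066
```

```bash
python3 -c "
from h import *
go([.5795,-.182,.033],102)
from bench import robot
for n in ('scene','top'):
  s=robot.snapshot(n);im=s['image'][120:260,230:370,::-1] if n=='scene' else s['image'][150:290,220:400,::-1]
  cv2.imwrite('pics/p5%s.png'%n,cv2.resize(im,None,fx=4,fy=4,interpolation=2))"
```

```text
t 14.63 tcp [ 0.5806 -0.1782  0.1598] w 0.066 F [-0.3  1.7  0.2] q1,q6 [-0.39  0.97]
toolshift [0.1268 0.0035 0.0019] jaw yaw -78.2 tilt 0.02
roll -0.004
```

View pics/p5scene.png

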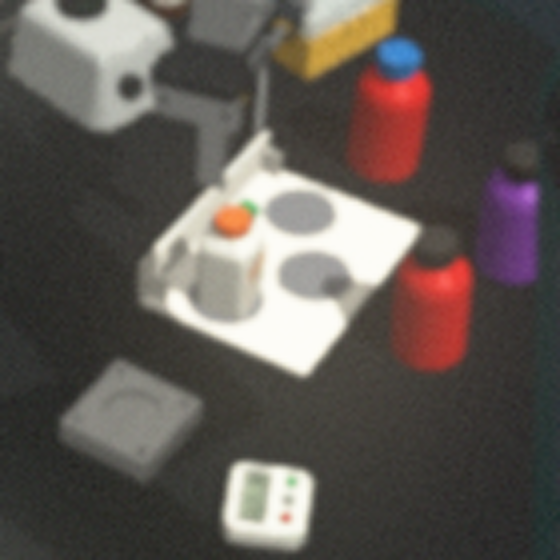

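View pics/p5top.png

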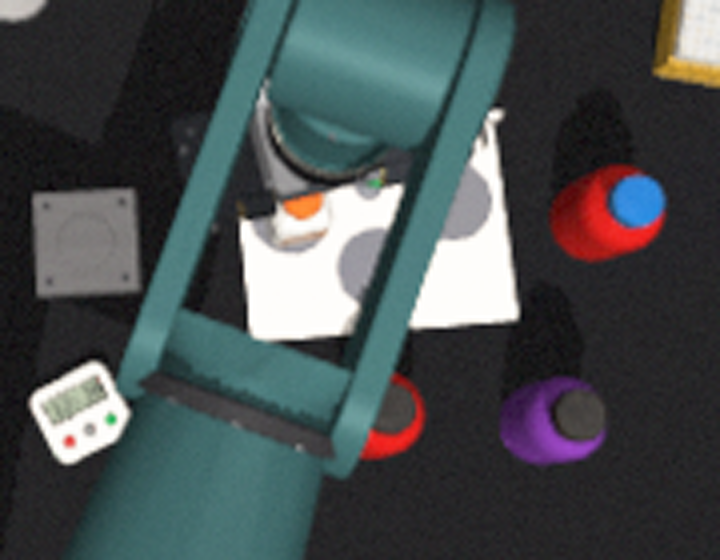

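The jaws line up with the small bottle's flats. I'll narrow the opening to stay clear of the vial and descend.

Request:
{"method": "send_rows", "body": {
  "increments": [
    [0.28, 0.01, 0.003, 0.002, 0],
    [0.28, 0.035, 0.003, 0.002, 0],
    [0.28, 0.06, 0.003, 0.002, 0],
    [0.28, 0.065, 0.003, 0.002, 0],
    [0.28, 0.065, 0.003, 0.002, 0]
  ]
}}

```text
time: 15.15
tool_pos: [0.578, -0.1784, 0.0916]
ee_rot: [-0.6, 1.564, 2.752]
wrist_force: [-0.1, 0.0, 0.3]
width: 0.06
```

```bash
python3 -c "
from h import *
go([.5795,-.182,.033],102)"
```

```text
t 15.15 tcp [ 0.578  -0.1784  0.0916] w 0.06 F [-0.1  0.   0.3] q1,q6 [-0.39  0.97]
toolshift [ 0.0586  0.004  -0.001 ] jaw yaw -77.9 tilt 0.37
roll 0.001
```

Request:
{"method": "send_rows", "body": {
  "increments": [
    [0.28, 0.02, 0.002, 0, 0],
    [0.28, 0.04, 0.002, 0, 0],
    [0.28, 0.053, 0.002, 0, 0],
    [0.28, 0.053, 0.002, 0, 0],
    [0.28, 0.053, 0.002, 0, 0]
  ]
}}

```text
time: 15.57
tool_pos: [0.5803, -0.1819, 0.0422]
ee_rot: [-0.433, 1.57, 2.918]
wrist_force: [0.3, 0.2, 0.5]
width: 0.0597
```

Request:
{"method": "send_rows", "body": {
  "increments": [
    [0.28, 0, 0, 0, 0],
    [0.28, 0, 0, 0, 0]
  ]
}}

```text
time: 15.73
tool_pos: [0.5814, -0.1826, 0.044]
ee_rot: [2.512, 1.567, -0.421]
wrist_force: [-0.1, 1.1, -0.0]
width: 0.0598
```

```bash
python3 -c "
from h import *
go([.5795,-.182,.033],102)"
```

```text
t 15.73 tcp [ 0.5814 -0.1826  0.044 ] w 0.0598 F [-0.1  1.1 -0. ] q1,q6 [-0.4   0.96]
toolshift [ 0.011  -0.001   0.0018] jaw yaw -78.0 tilt 0.2
roll -0.0
```

Request:
{"method": "send_rows", "body": {
  "increments": [
    [0.28, 0.006, 0, 0.001, 0],
    [0.28, 0.01, 0, 0.001, 0],
    [-1, 0.01, 0, 0.001, 0],
    [-1, 0.01, 0, 0.001, 0],
    [-1, 0.01, 0, 0.001, 0]
  ]
}}

```text
time: 16.15
tool_pos: [0.5791, -0.1825, 0.0319]
ee_rot: [0.38, 1.571, -2.552]
wrist_force: [0.7, -0.1, -0.9]
width: 0.0451
```

Request:
{"method": "send_rows", "body": {
  "increments": [
    [-1, 0, 0, 0, 0],
    [-1, 0, 0, 0, 0]
  ]
}}

```text
time: 16.32
tool_pos: [0.5791, -0.1824, 0.0319]
ee_rot: [-0.559, 1.571, 2.792]
wrist_force: [0.1, 0.1, -1.1]
width: 0.0455
```

```bash
python3 -c "
from h import *
go([.587,.238,.19],102)"
```

```text
t 16.32 tcp [ 0.5791 -0.1824  0.0319] w 0.0455 F [ 0.1  0.1 -1.1] q1,q6 [-0.4   0.96]
toolshift [-0.1581 -0.4097 -0.0948] jaw yaw -78.0 tilt 0.01
roll -0.001
```

Request:
{"method": "send_rows", "body": {
  "increments": [
    [-1, -0.012, 0, 0, 0],
    [-1, -0.04, 0, 0, 0],
    [-1, -0.075, 0, 0, 0],
    [-1, -0.105, 0, 0, 0],
    [-1, -0.12, 0, 0, 0]
  ]
}}

```text
time: 16.73
tool_pos: [0.5811, -0.1832, 0.1583]
ee_rot: [2.536, 1.562, -0.397]
wrist_force: [0.8, 0.2, -0.1]
width: 0.0451
```

Request:
{"method": "send_rows", "body": {
  "increments": [
    [-1, 0, -0.02, -0.005, 0],
    [-1, 0, -0.05, -0.012, 0],
    [-1, 0, -0.08, -0.018, 0],
    [-1, 0, -0.115, -0.027, 0],
    [-1, 0, -0.15, -0.035, 0]
  ]
}}

```text
time: 17.15
tool_pos: [0.5824, -0.0273, 0.1532]
ee_rot: [2.814, 1.569, -0.12]
wrist_force: [0.2, 0.1, -0.4]
width: 0.0457
```

Request:
{"method": "send_rows", "body": {
  "increments": [
    [-1, 0, -0.035, -0.008, 0],
    [-1, 0, -0.07, -0.016, 0],
    [-1, 0, -0.105, -0.024, 0],
    [-1, 0, -0.14, -0.032, 0],
    [-1, 0, -0.175, -0.04, 0]
  ]
}}

```text
time: 17.57
tool_pos: [0.5851, 0.1529, 0.1533]
ee_rot: [3.031, 1.569, 0.098]
wrist_force: [0.2, -0.1, -0.4]
width: 0.0454
```

Request:
{"method": "send_rows", "body": {
  "increments": [
    [-1, 0, -0.03, -0.008, 0],
    [-1, 0, -0.055, -0.013, 0],
    [-1, 0, -0.075, -0.017, 0],
    [-1, 0, -0.08, -0.019, 0]
  ]
}}

```text
time: 17.9
tool_pos: [0.5866, 0.2368, 0.1528]
ee_rot: [-2.103, 1.569, 1.251]
wrist_force: [-0.2, -0.8, -1.1]
width: 0.0458
```

```bash
python3 -c "
from h import *
go([.587,.238,.029],102)"
```

```text
t 17.9 tcp [0.5866 0.2368 0.1528] w 0.0458 F [-0.2 -0.8 -1.1] q1,q6 [0.29 1.65]
toolshift [ 0.1238 -0.0009 -0.0005] jaw yaw -77.8 tilt 0.1
roll 0.003
```

Request:
{"method": "send_rows", "body": {
  "increments": [
    [-1, 0.015, 0, 0, 0],
    [-1, 0.045, 0, 0, 0],
    [-1, 0.075, 0, 0, 0],
    [-1, 0.1, 0, 0, 0],
    [-1, 0.11, 0, 0, 0]
  ]
}}

```text
time: 18.32
tool_pos: [0.5847, 0.2314, 0.0378]
ee_rot: [0.175, 1.563, -2.758]
wrist_force: [-0.8, -0.5, -2.6]
width: 0.0453
```

Request:
{"method": "send_rows", "body": {
  "increments": [
    [-1, 0, 0, 0, 0],
    [-1, 0, 0, 0, 0]
  ]
}}

```text
time: 18.48
tool_pos: [0.5877, 0.2327, 0.0427]
ee_rot: [2.527, 1.57, -0.406]
wrist_force: [1.0, 0.2, -0.6]
width: 0.0454
```

```bash
python3 -c "
from h import *
go([.587,.238,.029],102)
from bench import robot
s=robot.snapshot('scene');cv2.imwrite('pics/p6.png',cv2.resize(s['image'][180:340,100:300,::-1],None,fx=3.3,fy=3.3))"
```

```text
t 18.48 tcp [0.5877 0.2327 0.0427] w 0.0454 F [ 1.   0.2 -0.6] q1,q6 [0.29 1.65]
toolshift [ 0.0137 -0.0053 -0.0004] jaw yaw -78.1 tilt 0.03
roll -0.001
```

View pics/p6.png

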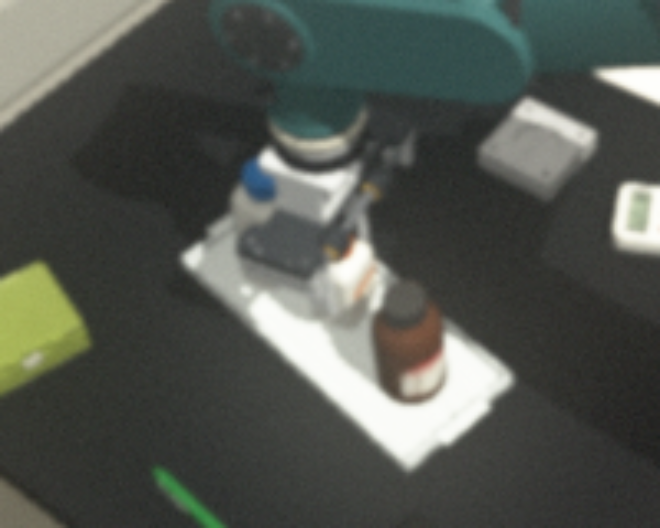

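Small bottle is upright between the other two. I'll lower it 13 mm and release.

Request:
{"method": "send_rows", "body": {
  "increments": [
    [-1, 0.005, -0.005, 0, 0],
    [-1, 0.01, -0.005, 0, 0],
    [-1, 0.0135, -0.005, 0, 0],
    [-1, 0.0135, -0.005, 0, 0],
    [-1, 0.0135, -0.005, 0, 0]
  ]
}}

```text
time: 18.95
tool_pos: [0.5869, 0.2386, 0.0296]
ee_rot: [-3.025, 1.569, 0.325]
wrist_force: [0.4, -0.1, 2.9]
width: 0.0453
```

```bash
python3 -c "
from h import *
go([.587,.238,.029],102)"
```

```text
t 18.95 tcp [0.5869 0.2386 0.0296] w 0.0453 F [ 0.4 -0.1  2.9] q1,q6 [0.3  1.66]
toolshift [0.0006 0.0006 0.    ] jaw yaw -78.0 tilt 0.13
roll -0.0
```

Request:
{"method": "send_rows", "body": {
  "increments": [
    [0.28, 0, 0, 0, 0],
    [0.28, 0, 0, 0, 0],
    [0.28, 0, 0, 0, 0],
    [0.28, -0.015, 0, 0, 0],
    [0.28, -0.05, 0, 0, 0]
  ]
}}

```text
time: 19.37
tool_pos: [0.5818, 0.2367, 0.072]
ee_rot: [0.102, 1.557, -2.831]
wrist_force: [-0.8, -0.6, -1.6]
width: 0.06
```

Request:
{"method": "send_rows", "body": {
  "increments": [
    [0.28, -0.035, 0, 0, 0],
    [0.28, -0.07, 0, 0, 0],
    [0.28, -0.09, 0.02, 0.004, 0],
    [0.28, -0.09, 0.055, 0.01, 0],
    [0.28, -0.09, 0.09, 0.016, 0]
  ]
}}

```text
time: 19.78
tool_pos: [0.5901, 0.1469, 0.1711]
ee_rot: [3.031, 1.566, 0.1]
wrist_force: [0.9, -0.7, 0.3]
width: 0.0599
```

```bash
python3 -c "
from h import *
go([.602,-.2446,.11],102)
from bench import robot
s=robot.snapshot('scene');cv2.imwrite('pics/p7.png',cv2.resize(s['image'][130:340,100:370,::-1],None,fx=2.8,fy=2.8))
import meas
print(meas.cents('scene',s,('green',)))"
```

```text
t 19.78 tcp [0.5901 0.1469 0.1711] w 0.0599 F [ 0.9 -0.7  0.3] q1,q6 [0.15 1.51]
toolshift [0.061  0.3852 0.0709] jaw yaw -77.9 tilt 0.28
roll 0.002
{'green': [(np.int32(20), (np.float64(418.4), np.float64(89.1)), (np.int32(416), np.int32(87), np.int32(6), np.int32(5))), (np.int32(192), (np.float64(164.0), np.float64(338.5)), (np.int32(146), np.int32(322), np.int32(35), np.int32(33)))]}
```

View pics/p7.png

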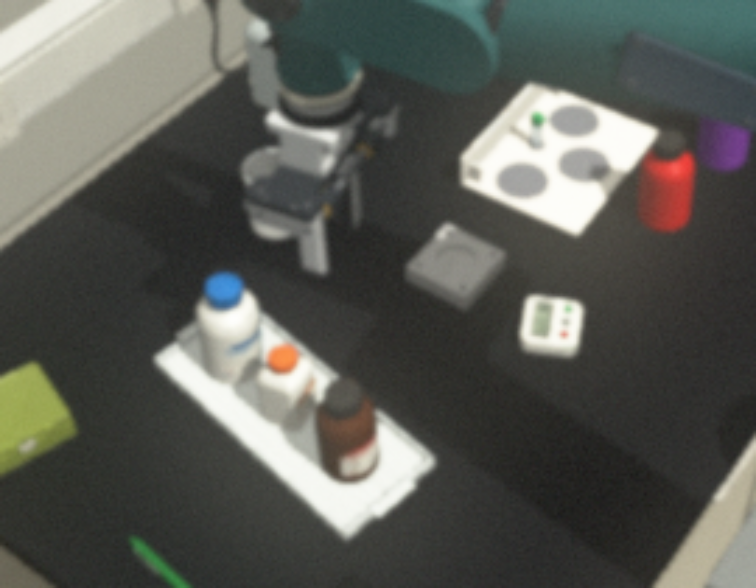

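All three bottles stand in the tray, and the vial is still in place at about (292,173). I'll triangulate it while on the way.

```bash
python3 -c "
from h import *
from bench import robot
s=robot.snapshot('top');t=robot.snapshot('scene')
hsv=cv2.cvtColor(t['image'],cv2.COLOR_RGB2HSV)
m=cv2.inRange(hsv,(55,60,40),(90,255,255))[160:190,280:305];print(cv2.moments(m,True)['m00'],cv2.moments(m,True)['m10']/cv2.moments(m,True)['m00']+280,cv2.moments(m,True)['m01']/cv2.moments(m,True)['m00']+160)
hs=cv2.cvtColor(s['image'],cv2.COLOR_RGB2HSV)
m2=cv2.inRange(hs,(55,60,40),(90,255,255))[180:205,300:326];M=cv2.moments(m2,True);print(M['m00'])
a=cv2.moments(m,True);p=(a['m10']/a['m00']+280,a['m01']/a['m00']+160)
q=(M['m10']/M['m00']+300,M['m01']/M['m00']+180) if M['m00'] else (313.7,193.1)
print(p,q,tri(s,q,t,p),onz(s,*q,.052),onz(t,*p,.049))
print('recess',onz(s,241.5,210.5,.022))
"
```

```text
9.0 291.6666666666667 171.77777777777777
30.0
(291.6666666666667, 171.77777777777777) (313.3666666666667, 193.36666666666667) [ 0.60238308 -0.24447405  0.04853114] [ 0.60261408 -0.24356951  0.052     ] [ 0.60122503 -0.24434516  0.049     ]
recess [ 0.56066244 -0.01986045  0.022     ]
```

Request:
{"method": "send_rows", "body": {
  "increments": [
    [-0.1, 0.005, 0.035, 0.007, 0],
    [-0.1, 0.01, 0.07, 0.013, 0],
    [-0.1, 0.015, 0.105, 0.02, 0],
    [-0.1, 0.02, 0.14, 0.026, 0],
    [-0.1, 0.025, 0.175, 0.032, 0]
  ]
}}

```text
time: 20.35
tool_pos: [0.5939, -0.031, 0.1427]
ee_rot: [-1.037, 1.57, 2.316]
wrist_force: [0.5, 1.0, 0.8]
width: 0.0422
```

Request:
{"method": "send_rows", "body": {
  "increments": [
    [-0.1, 0.005, 0.035, 0.007, 0],
    [-0.1, 0.01, 0.07, 0.013, 0],
    [-0.1, 0.015, 0.105, 0.02, 0],
    [-0.1, 0.02, 0.14, 0.026, 0],
    [-0.1, 0.025, 0.165, 0.03, 0]
  ]
}}

```text
time: 20.77
tool_pos: [0.599, -0.2003, 0.1175]
ee_rot: [-0.299, 1.57, 3.051]
wrist_force: [0.0, 0.3, -0.4]
width: 0.0421
```

```bash
python3 -c "
from h import *
go([.602,-.2446,.08],102)"
```

```text
t 20.77 tcp [ 0.599  -0.2003  0.1175] w 0.0421 F [ 0.   0.3 -0.4] q1,q6 [-0.41  0.95]
toolshift [0.0375 0.0439 0.0062] jaw yaw -78.1 tilt 0.05
roll -0.001
```

Request:
{"method": "send_rows", "body": {
  "increments": [
    [-0.1, 0, 0.025, 0.003, 0],
    [-0.1, 0.01, 0.041, 0.006, 0],
    [-0.1, 0.02, 0.041, 0.006, 0],
    [-0.1, 0.02, 0.041, 0.006, 0],
    [-0.1, 0.02, 0.041, 0.006, 0]
  ]
}}

```text
time: 21.18
tool_pos: [0.6009, -0.2377, 0.0964]
ee_rot: [-0.909, 1.567, 2.443]
wrist_force: [-0.9, 1.1, 0.3]
width: 0.0422
```

Request:
{"method": "send_rows", "body": {
  "increments": [
    [-0.1, 0, 0, 0, 0],
    [-0.1, 0, 0, 0, 0]
  ]
}}

```text
time: 21.35
tool_pos: [0.6021, -0.2385, 0.0991]
ee_rot: [2.822, 1.57, -0.109]
wrist_force: [0.1, -0.6, -0.2]
width: 0.0427
```

```bash
python3 -c "
from h import *
go([.602,-.2446,.018],102)
from bench import robot
for n in ('scene','top'):
  s=robot.snapshot(n);im=s['image'][120:240,230:350,::-1] if n=='scene' else s['image'][160:260,260:360,::-1]
  cv2.imwrite('pics/p8%s.png'%n,cv2.resize(im,None,fx=5,fy=5,interpolation=2))"
```

```text
t 21.35 tcp [ 0.6021 -0.2385  0.0991] w 0.0427 F [ 0.1 -0.6 -0.2] q1,q6 [-0.46  0.9 ]
toolshift [0.0811 0.006  0.0015] jaw yaw -77.9 tilt 0.05
roll 0.001
```

View pics/p8scene.png

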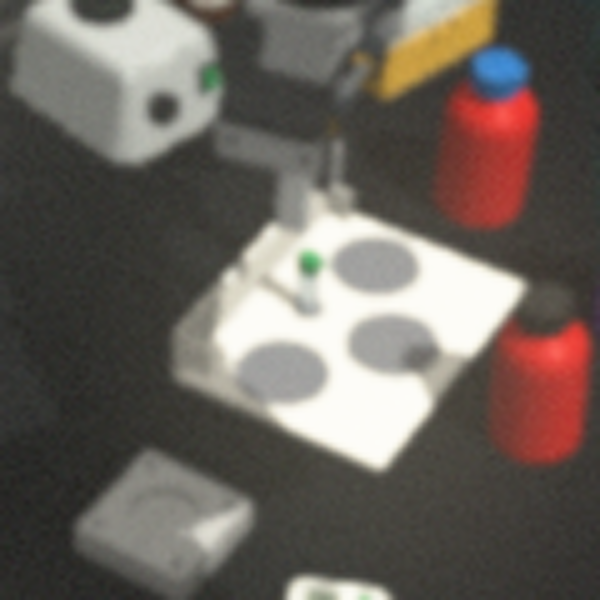

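The vial is centred under the jaws. I'll correct 6 mm sideways and descend.

Request:
{"method": "send_rows", "body": {
  "increments": [
    [-0.1, 0, 0.006, 0.001, 0],
    [-0.1, 0.015, 0.006, 0.001, 0],
    [-0.1, 0.035, 0.006, 0.001, 0],
    [-0.1, 0.055, 0.006, 0.001, 0],
    [-0.1, 0.068, 0.006, 0.001, 0]
  ]
}}

```text
time: 21.87
tool_pos: [0.6011, -0.246, 0.0287]
ee_rot: [-0.572, 1.569, 2.778]
wrist_force: [-0.4, 0.7, -0.9]
width: 0.0423
```

Request:
{"method": "send_rows", "body": {
  "increments": [
    [-0.1, 0, 0, 0, 0],
    [-0.1, 0, 0, 0, 0],
    [-0.1, 0, 0, 0, 0]
  ]
}}

```text
time: 22.12
tool_pos: [0.6027, -0.2466, 0.0319]
ee_rot: [2.429, 1.569, -0.504]
wrist_force: [0.0, -0.3, 0.7]
width: 0.0423
```

```bash
python3 -c "
from h import *
go([.602,-.2446,.018],102)"
```

```text
t 22.12 tcp [ 0.6027 -0.2466  0.0319] w 0.0423 F [ 0.  -0.3  0.7] q1,q6 [-0.48  0.89]
toolshift [ 0.0138 -0.0021  0.0003] jaw yaw -78.0 tilt 0.13
roll -0.001
```

Request:
{"method": "send_rows", "body": {
  "increments": [
    [-0.1, 0.006, -0.001, 0, 0],
    [-0.1, 0.0125, -0.001, 0, 0],
    [-0.1, 0.0125, -0.001, 0, 0],
    [-1, 0.0125, -0.001, 0, 0],
    [-1, 0.0125, -0.001, 0, 0]
  ]
}}

```text
time: 22.53
tool_pos: [0.6017, -0.2451, 0.018]
ee_rot: [1.85, 1.571, -1.083]
wrist_force: [-0.9, -1.1, -0.0]
width: 0.0325
```

Request:
{"method": "send_rows", "body": {
  "increments": [
    [-1, 0, 0, 0, 0],
    [-1, 0, 0, 0, 0],
    [-1, 0, 0, 0, 0]
  ]
}}

```text
time: 22.78
tool_pos: [0.6019, -0.2452, 0.0183]
ee_rot: [2.313, 1.57, -0.62]
wrist_force: [-0.6, -0.1, 0.3]
width: 0.0153
```

```bash
python3 -c "
from h import *
go([.561,-.019,.13],102)"
```

```text
t 22.78 tcp [ 0.6019 -0.2452  0.0183] w 0.0153 F [-0.6 -0.1  0.3] q1,q6 [-0.47  0.89]
toolshift [-0.1118 -0.2297 -0.007 ] jaw yaw -78.0 tilt 0.04
roll -0.001
```

Vial gripped (15.3 mm). I'll lift it, and check the recess position in both views.

Request:
{"method": "send_rows", "body": {
  "increments": [
    [-1, -0.01, 0, 0, 0],
    [-1, -0.03, 0, 0, 0],
    [-1, -0.055, 0, 0, 0],
    [-1, -0.08, 0, 0, 0],
    [-1, -0.09, 0, 0, 0]
  ]
}}

```text
time: 23.2
tool_pos: [0.6036, -0.2461, 0.1134]
ee_rot: [2.459, 1.563, -0.474]
wrist_force: [-0.2, -0.1, 1.4]
width: 0.0152
```

```bash
python3 -c "
from h import *
from bench import robot
go([.561,-.019,.13],102)
s=robot.snapshot('top');t=robot.snapshot('scene')
for n,S,b in(('t',s,(222,192,260,230)),('s',t,(240,205,288,243))):
  im=S['image'][b[1]:b[3],b[0]:b[2],::-1];im=cv2.normalize(im,None,0,255,cv2.NORM_MINMAX)
  cv2.imwrite('pics/r_%s.png'%n,cv2.resize(im,None,fx=12,fy=12,interpolation=2))
  print(n,proj(S,(.561,-.019,.022)),proj(S,(.561,-.019,.022))-np.array(b[:2]))
"
```

```text
t 23.2 tcp [ 0.6036 -0.2461  0.1134] w 0.0152 F [-0.2 -0.1  1.4] q1,q6 [-0.47  0.89]
toolshift [-0.0177 -0.2309 -0.0055] jaw yaw -78.0 tilt 0.44
roll -0.001
t [241.22415561 210.40218101] [19.22415561 18.40218101]
s [262.62564998 222.03770944] [22.62564998 17.03770944]
```

View pics/r_t.png

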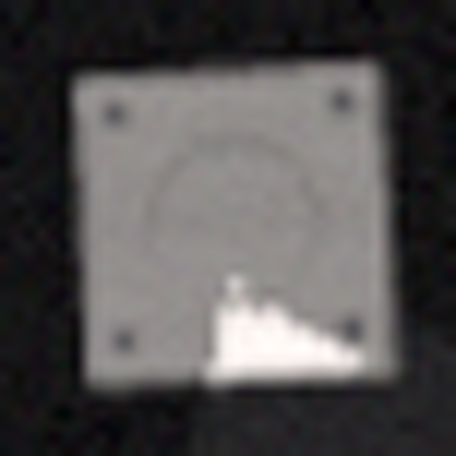

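View pics/r_s.png

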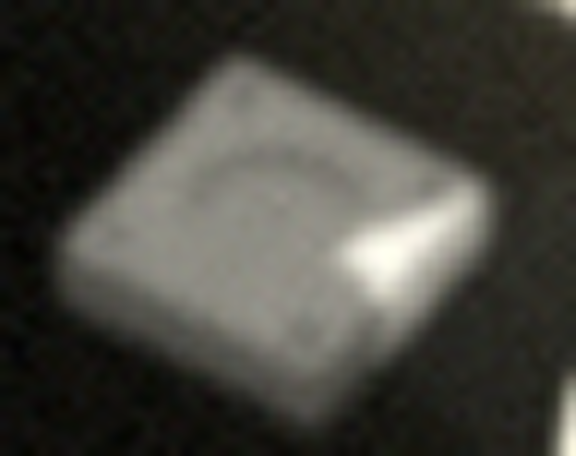

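The predicted centre maps to (237,227) in the crop, which matches the ring's centre at about (237,228). Moving over.

Request:
{"method": "send_rows", "body": {
  "increments": [
    [-1, 0, -0.02, 0, 0],
    [-1, 0, -0.05, -0.001, 0],
    [-1, 0, -0.085, -0.002, 0],
    [-1, 0, -0.12, -0.003, 0],
    [-1, 0, -0.155, -0.004, 0]
  ]
}}

```text
time: 23.72
tool_pos: [0.5717, -0.0911, 0.1056]
ee_rot: [-0.482, 1.567, 2.868]
wrist_force: [0.4, -0.2, -0.7]
width: 0.0155
```

Request:
{"method": "send_rows", "body": {
  "increments": [
    [-1, 0, -0.03, -0.001, 0],
    [-1, 0, -0.055, -0.001, 0],
    [-1, 0, -0.072, -0.001, 0],
    [-1, 0, -0.074, -0.001, 0],
    [-1, 0, -0.074, -0.001, 0]
  ]
}}

```text
time: 24.13
tool_pos: [0.5581, -0.0194, 0.1065]
ee_rot: [-0.103, 1.568, -3.034]
wrist_force: [0.3, -0.1, 0.2]
width: 0.0154
```

```bash
python3 -c "
from h import *
go([.561,-.019,.029],102)"
```

```text
t 24.13 tcp [ 0.5581 -0.0194  0.1065] w 0.0154 F [ 0.3 -0.1  0.2] q1,q6 [-0.14  1.22]
toolshift [ 0.0775  0.0003 -0.0031] jaw yaw -77.9 tilt 0.14
roll 0.001
```

Request:
{"method": "send_rows", "body": {
  "increments": [
    [-1, 0.015, 0, -0.002, 0],
    [-1, 0.035, 0, -0.002, 0],
    [-1, 0.055, 0, -0.002, 0],
    [-1, 0.065, 0, -0.002, 0],
    [-1, 0.065, 0, -0.002, 0]
  ]
}}

```text
time: 24.55
tool_pos: [0.5586, -0.0207, 0.0391]
ee_rot: [-0.266, 1.564, 3.083]
wrist_force: [-1.1, 0.3, -0.9]
width: 0.0153
```

Request:
{"method": "send_rows", "body": {
  "increments": [
    [-1, 0, 0, 0, 0],
    [-1, 0, 0, 0, 0]
  ]
}}

```text
time: 24.72
tool_pos: [0.5619, -0.0204, 0.044]
ee_rot: [2.671, 1.569, -0.263]
wrist_force: [-0.4, -0.5, 0.2]
width: 0.0156
```

```bash
python3 -c "
from h import *
from bench import robot
go([.561,-.019,.0288],102)
t=robot.snapshot('scene');b=(220,165,320,265)
cv2.imwrite('pics/p9.png',cv2.resize(t['image'][b[1]:b[3],b[0]:b[2],::-1],None,fx=5.5,fy=5.5,interpolation=2))"
```

```text
t 24.72 tcp [ 0.5619 -0.0204  0.044 ] w 0.0156 F [-0.4 -0.5  0.2] q1,q6 [-0.14  1.23]
toolshift [ 0.0152 -0.0016  0.0007] jaw yaw -78.1 tilt 0.1
roll -0.001
```

View pics/p9.png

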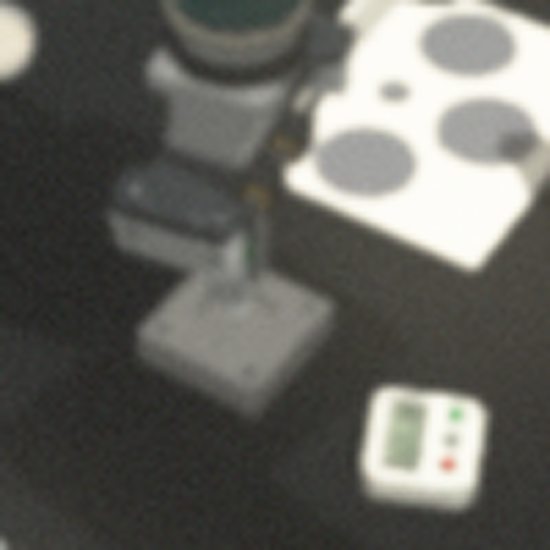

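Right over the recess. Lowering gently until it touches.

Request:
{"method": "send_rows", "body": {
  "increments": [
    [-1, 0.005, -0.001, 0, 0],
    [-1, 0.01, -0.001, 0, 0],
    [-1, 0.014, -0.001, 0, 0],
    [-1, 0.0145, -0.001, 0, 0],
    [-1, 0.0145, -0.001, 0, 0]
  ]
}}

```text
time: 25.18
tool_pos: [0.5611, -0.0186, 0.0289]
ee_rot: [2.608, 1.57, -0.325]
wrist_force: [-0.9, -0.1, 3.4]
width: 0.0155
```

Request:
{"method": "send_rows", "body": {
  "increments": [
    [-1, 0, 0, 0, 0],
    [-1, 0, 0, 0, 0]
  ]
}}

```text
time: 25.35
tool_pos: [0.5611, -0.0186, 0.0289]
ee_rot: [2.761, 1.57, -0.172]
wrist_force: [-1.5, 0.2, 4.6]
width: 0.0152
```

```bash
python3 -c "
from h import *
go([.561,-.019,.0288],102)"
```

```text
t 25.35 tcp [ 0.5611 -0.0186  0.0289] w 0.0152 F [-1.5  0.2  4.6] q1,q6 [-0.13  1.23]
toolshift [0.0001 0.0003 0.0001] jaw yaw -78.0 tilt 0.04
roll -0.001
```

Touching with about 4.6 N. I'll release slowly and go up.

Request:
{"method": "send_rows", "body": {
  "increments": [
    [-0.5, -0.0005, 0, 0, 0],
    [-0.4, -0.0005, 0, 0, 0],
    [-0.3, -0.0005, 0, 0, 0],
    [-0.3, -0.0005, 0, 0, 0],
    [-0.3, -0.0005, 0, 0, 0]
  ]
}}

```text
time: 25.77
tool_pos: [0.5606, -0.0187, 0.0286]
ee_rot: [-0.134, 1.57, -3.067]
wrist_force: [-0.7, -0.1, -0.4]
width: 0.0325
```

Request:
{"method": "send_rows", "body": {
  "increments": [
    [-0.3, -0.015, 0, 0, 0],
    [-0.3, -0.04, 0, 0, 0],
    [-0.1, -0.07, 0, 0, 0],
    [0.28, -0.1, 0, 0, 0],
    [0.28, -0.12, 0, 0, 0]
  ]
}}

```text
time: 26.18
tool_pos: [0.5618, -0.0188, 0.1521]
ee_rot: [2.775, 1.567, -0.158]
wrist_force: [0.5, 0.2, 1.1]
width: 0.0495
```

Request:
{"method": "send_rows", "body": {
  "increments": [
    [0.28, 0, -0.03, -0.01, 0],
    [0.28, 0, -0.06, -0.02, 0],
    [0.28, 0, -0.09, -0.03, 0],
    [0.28, 0, -0.12, -0.035, 0],
    [0.28, 0, -0.15, -0.04, 0]
  ]
}}

```text
time: 26.6
tool_pos: [0.5688, 0.1377, 0.1488]
ee_rot: [0.791, 1.571, -2.143]
wrist_force: [-0.7, 0.9, -0.3]
width: 0.0606
```

```bash
python3 -c "
from h import *
from bench import robot
go([.5869,.2386,.14],102)
s=robot.snapshot('top');t=robot.snapshot('scene')
cv2.imwrite('pics/p10.png',cv2.resize(t['image'][130:340,100:370,::-1],None,fx=2.8,fy=2.8))
cv2.imwrite('pics/p11.png',cv2.resize(s['image'][180:240,215:275,::-1],None,fx=8,fy=8,interpolation=2))
import meas;print(meas.cents('top',s,('green',)),meas.cents('scene',t,('green',)))
print(proj(s,(.561,-.019,.062)),proj(t,(.561,-.019,.06)))
"
```

```text
t 26.6 tcp [0.5688 0.1377 0.1488] w 0.0606 F [-0.7  0.9 -0.3] q1,q6 [0.14 1.5 ]
toolshift [ 0.0087 -0.095  -0.0386] jaw yaw -78.1 tilt 0.01
roll -0.001
{'green': [(np.int32(12), (np.float64(351.2), np.float64(138.0)), (np.int32(349), np.int32(137), np.int32(5), np.int32(3))), (np.int32(148), (np.float64(96.1), np.float64(221.4)), (np.int32(92), np.int32(200), np.int32(9), np.int32(43))), (np.int32(22), (np.float64(240.1), np.float64(208.1)), (np.int32(238), np.int32(206), np.int32(5), np.int32(5)))]} {'green': [(np.int32(18), (np.float64(418.4), np.float64(89.2)), (np.int32(416), np.int32(87), np.int32(5), np.int32(5))), (np.int32(7), (np.float64(262.7), np.float64(213.9)), (np.int32(262), np.int32(213), np.int32(3), np.int32(3))), (np.int32(189), (np.float64(164.2), np.float64(338.7)), (np.int32(147), np.int32(322), np.int32(34), np.int32(34)))]}
[240.57767805 208.61147969] [262.63637749 213.69964387]
```

View pics/p10.png

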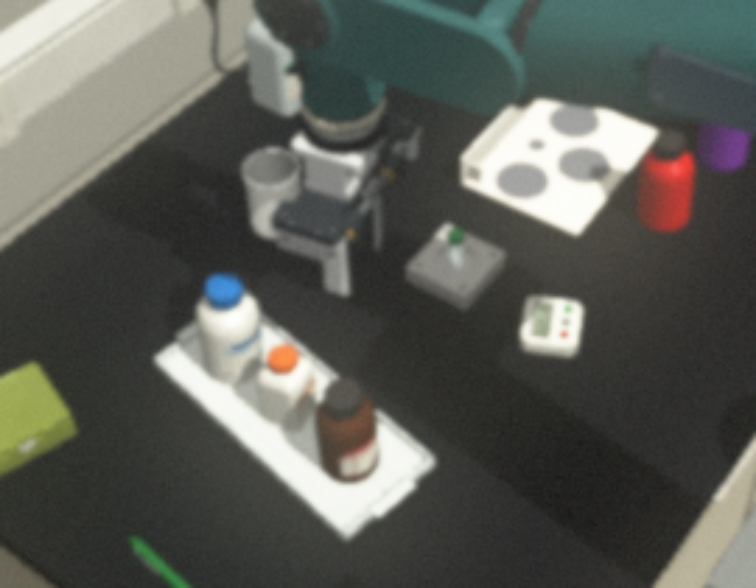

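View pics/p11.png

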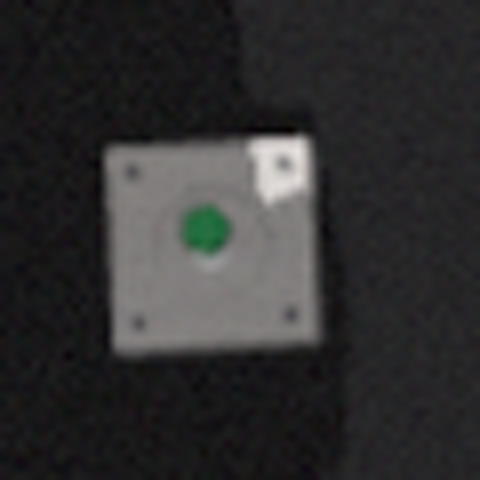

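The vial stands in the recess with its green cap at (240.1,208.1), against a predicted (240.6,208.6). The bottles are still upright in the tray. Next I'll return the small bottle.

Request:
{"method": "send_rows", "body": {
  "increments": [
    [0.28, 0, -0.03, -0.012, 0],
    [0.28, 0, -0.06, -0.024, 0],
    [0.28, 0, -0.09, -0.036, 0],
    [0.28, 0, -0.093, -0.038, 0],
    [0.28, 0, -0.093, -0.038, 0]
  ]
}}

```text
time: 27.12
tool_pos: [0.5868, 0.2359, 0.1483]
ee_rot: [0.761, 1.57, -2.17]
wrist_force: [-0.3, -1.1, -0.1]
width: 0.0601
```

Request:
{"method": "send_rows", "body": {
  "increments": [
    [0.28, 0, 0, 0, 0],
    [0.28, 0, 0, 0, 0]
  ]
}}

```text
time: 27.28
tool_pos: [0.5868, 0.2335, 0.1488]
ee_rot: [1.07, 1.57, -1.864]
wrist_force: [0.5, -0.4, 0.4]
width: 0.0603
```

```bash
python3 -c "
from h import *
go([.5869,.2386,.0300],102)"
```

```text
t 27.28 tcp [0.5868 0.2335 0.1488] w 0.0603 F [ 0.5 -0.4  0.4] q1,q6 [0.29 1.65]
toolshift [ 0.1188 -0.0051 -0.0012] jaw yaw -78.1 tilt 0.06
roll -0.002
```

Request:
{"method": "send_rows", "body": {
  "increments": [
    [0.28, 0, -0.004, 0, 0],
    [0.28, 0.03, -0.005, -0.001, 0],
    [0.28, 0.065, -0.005, -0.001, 0],
    [0.28, 0.095, -0.005, -0.001, 0],
    [0.28, 0.106, -0.005, -0.001, 0]
  ]
}}

```text
time: 27.7
tool_pos: [0.5834, 0.2383, 0.0376]
ee_rot: [0.117, 1.562, -2.817]
wrist_force: [-0.8, -0.0, -0.4]
width: 0.0601
```

Request:
{"method": "send_rows", "body": {
  "increments": [
    [0.28, 0, 0, 0, 0],
    [0.28, 0, 0, 0, 0],
    [0.28, 0, 0, 0, 0]
  ]
}}

```text
time: 27.95
tool_pos: [0.5885, 0.2405, 0.0457]
ee_rot: [-3.071, 1.566, 0.279]
wrist_force: [0.8, -0.3, -0.1]
width: 0.0602
```

```bash
python3 -c "
from h import *
go([.5869,.2386,.0300],102)"
```

```text
t 27.95 tcp [0.5885 0.2405 0.0457] w 0.0602 F [ 0.8 -0.3 -0.1] q1,q6 [0.3  1.66]
toolshift [0.0157 0.0015 0.002 ] jaw yaw -78.1 tilt 0.26
roll -0.001
```

Request:
{"method": "send_rows", "body": {
  "increments": [
    [0.28, 0.006, 0.001, 0.001, 0],
    [0.28, 0.013, 0.001, 0.001, 0],
    [0.28, 0.013, 0.001, 0.001, 0],
    [-1, 0.013, 0.001, 0.001, 0],
    [-1, 0.013, 0.001, 0.001, 0]
  ]
}}

```text
time: 28.37
tool_pos: [0.586, 0.2392, 0.0301]
ee_rot: [2.843, 1.571, -0.09]
wrist_force: [-0.5, 0.2, -0.4]
width: 0.0501
```

Request:
{"method": "send_rows", "body": {
  "increments": [
    [-1, 0, 0, 0, 0],
    [-1, 0, 0, 0, 0],
    [-1, 0, 0, 0, 0]
  ]
}}

```text
time: 28.62
tool_pos: [0.5861, 0.2392, 0.0302]
ee_rot: [2.893, 1.57, -0.04]
wrist_force: [1.0, -0.2, -0.2]
width: 0.0456
```

```bash
python3 -c "
from h import *
go([.5869,.2386,.0300],102)"
```

```text
t 28.62 tcp [0.5861 0.2392 0.0302] w 0.0456 F [ 1.  -0.2 -0.2] q1,q6 [0.3  1.66]
toolshift [ 0.0002  0.0007 -0.0006] jaw yaw -78.0 tilt 0.02
roll -0.001
```

Request:
{"method": "send_rows", "body": {
  "increments": [
    [-1, -0.012, 0, 0, 0],
    [-1, -0.04, 0, 0, 0],
    [-1, -0.075, 0, 0, 0],
    [-1, -0.105, 0, 0, 0],
    [-1, -0.12, 0, 0, 0]
  ]
}}

```text
time: 29.03
tool_pos: [0.5878, 0.2398, 0.1562]
ee_rot: [-3.054, 1.563, 0.296]
wrist_force: [0.6, -0.0, -0.5]
width: 0.0457
```

Request:
{"method": "send_rows", "body": {
  "increments": [
    [-1, 0, 0.02, 0.005, 0],
    [-1, 0, 0.05, 0.012, 0],
    [-1, 0, 0.08, 0.018, 0],
    [-1, 0, 0.115, 0.027, 0],
    [-1, 0, 0.15, 0.035, 0]
  ]
}}

```text
time: 29.45
tool_pos: [0.5825, 0.0841, 0.151]
ee_rot: [2.912, 1.57, -0.02]
wrist_force: [1.3, -0.3, -0.7]
width: 0.0454
```

Request:
{"method": "send_rows", "body": {
  "increments": [
    [-1, 0, 0.035, 0.008, 0],
    [-1, 0, 0.07, 0.016, 0],
    [-1, 0, 0.105, 0.024, 0],
    [-1, 0, 0.14, 0.032, 0],
    [-1, 0, 0.175, 0.04, 0]
  ]
}}

```text
time: 29.87
tool_pos: [0.5797, -0.096, 0.1511]
ee_rot: [2.7, 1.57, -0.233]
wrist_force: [-0.1, -0.2, -0.3]
width: 0.0453
```

Request:
{"method": "send_rows", "body": {
  "increments": [
    [-1, 0, 0.03, 0.008, 0],
    [-1, 0, 0.055, 0.013, 0],
    [-1, 0, 0.075, 0.017, 0],
    [-1, 0, 0.085, 0.019, 0],
    [-1, 0, 0.085, 0.019, 0]
  ]
}}

```text
time: 30.28
tool_pos: [0.5788, -0.1835, 0.1504]
ee_rot: [1.789, 1.57, -1.147]
wrist_force: [0.0, 0.7, -1.0]
width: 0.0452
```

```bash
python3 -c "
from h import *
go([.579,-.182,.0322],102)"
```

```text
t 30.28 tcp [ 0.5788 -0.1835  0.1504] w 0.0452 F [ 0.   0.7 -1. ] q1,q6 [-0.4   0.96]
toolshift [ 0.1182 -0.0015 -0.0005] jaw yaw -78.2 tilt 0.05
roll -0.004
```

Request:
{"method": "send_rows", "body": {
  "increments": [
    [-1, 0.015, 0, 0, 0],
    [-1, 0.045, 0, 0, 0],
    [-1, 0.075, 0, 0, 0],
    [-1, 0.098, 0, 0, 0],
    [-1, 0.105, 0, 0, 0]
  ]
}}

```text
time: 30.7
tool_pos: [0.5762, -0.1784, 0.0403]
ee_rot: [-0.68, 1.562, 2.672]
wrist_force: [-0.4, 0.7, -1.1]
width: 0.045
```

Request:
{"method": "send_rows", "body": {
  "increments": [
    [-1, 0, 0, 0, 0],
    [-1, 0, 0, 0, 0],
    [-1, 0, 0, 0, 0]
  ]
}}

```text
time: 30.95
tool_pos: [0.5807, -0.1815, 0.0476]
ee_rot: [2.571, 1.566, -0.361]
wrist_force: [0.4, 0.3, 0.2]
width: 0.0454
```

```bash
python3 -c "
from h import *
go([.579,-.182,.0318],102)"
```

```text
t 30.95 tcp [ 0.5807 -0.1815  0.0476] w 0.0454 F [0.4 0.3 0.2] q1,q6 [-0.4   0.97]
toolshift [0.0158 0.0001 0.0018] jaw yaw -78.0 tilt 0.25
roll 0.0
```

Request:
{"method": "send_rows", "body": {
  "increments": [
    [-1, 0.005, 0, 0.001, 0],
    [-1, 0.01, 0, 0.001, 0],
    [-1, 0.0135, 0, 0.001, 0],
    [-1, 0.0145, 0, 0.001, 0],
    [-1, 0.0145, 0, 0.001, 0]
  ]
}}

```text
time: 31.37
tool_pos: [0.5784, -0.1819, 0.032]
ee_rot: [2.539, 1.569, -0.394]
wrist_force: [-0.9, 0.2, 5.0]
width: 0.0454
```

```bash
python3 -c "
from h import *
go([.579,-.182,.0318],102)"
```

```text
t 31.37 tcp [ 0.5784 -0.1819  0.032 ] w 0.0454 F [-0.9  0.2  5. ] q1,q6 [-0.4   0.96]
toolshift [ 0.0002  0.0002 -0.0006] jaw yaw -78.0 tilt 0.08
roll -0.001
```

Request:
{"method": "send_rows", "body": {
  "increments": [
    [0.28, 0, 0, 0, 0],
    [0.28, 0, 0, 0, 0],
    [0.28, 0, 0, 0, 0],
    [0.28, -0.015, 0, 0, 0],
    [0.28, -0.05, 0, 0, 0]
  ]
}}

```text
time: 31.78
tool_pos: [0.5739, -0.18, 0.0744]
ee_rot: [-0.598, 1.558, 2.753]
wrist_force: [0.1, -0.4, 0.4]
width: 0.0602
```

Request:
{"method": "send_rows", "body": {
  "increments": [
    [0.28, -0.035, 0, 0, 0],
    [0.64, -0.07, 0, 0, 0],
    [0.64, -0.09, -0.03, -0.015, 0],
    [0.64, -0.09, -0.06, -0.03, 0],
    [0.64, -0.09, -0.09, -0.045, 0]
  ]
}}

```text
time: 32.2
tool_pos: [0.6048, -0.0841, 0.1733]
ee_rot: [2.716, 1.565, -0.219]
wrist_force: [0.7, -0.5, -0.8]
width: 0.077
```

```bash
python3 -c "
from h import *
go([.6746,.2239,.17],102)"
```

```text
t 32.2 tcp [ 0.6048 -0.0841  0.1733] w 0.077 F [ 0.7 -0.5 -0.8] q1,q6 [-0.23  1.13]
toolshift [ 0.0033 -0.2871 -0.1316] jaw yaw -78.2 tilt 0.31
roll -0.003
```

Request:
{"method": "send_rows", "body": {
  "increments": [
    [0.64, -0.003, -0.034, -0.015, 0],
    [0.64, -0.003, -0.068, -0.03, 0],
    [0.64, -0.003, -0.102, -0.045, 0],
    [0.64, -0.003, -0.136, -0.06, 0],
    [0.64, -0.003, -0.17, -0.076, 0]
  ]
}}

```text
time: 32.62
tool_pos: [0.6424, 0.0995, 0.1732]
ee_rot: [0.303, 1.57, -2.63]
wrist_force: [0.5, -0.3, 0.6]
width: 0.0773
```

Request:
{"method": "send_rows", "body": {
  "increments": [
    [0.64, 0, -0.034, -0.016, 0],
    [0.64, 0, -0.068, -0.032, 0],
    [0.64, 0, -0.1, -0.047, 0],
    [0.64, 0, -0.117, -0.055, 0],
    [0.64, 0, -0.117, -0.055, 0]
  ]
}}

```text
time: 33.03
tool_pos: [0.6717, 0.2285, 0.1718]
ee_rot: [-0.978, 1.569, 2.377]
wrist_force: [-0.4, -0.1, -0.4]
width: 0.077
```

```bash
python3 -c "
from h import *
go([.6746,.2239,.0465],102)"
```

```text
t 33.03 tcp [0.6717 0.2285 0.1718] w 0.077 F [-0.4 -0.1 -0.4] q1,q6 [0.25 1.6 ]
toolshift [ 0.1253  0.0053 -0.002 ] jaw yaw -77.7 tilt 0.11
roll 0.005
```

Request:
{"method": "send_rows", "body": {
  "increments": [
    [0.64, 0, 0.002, -0.001, 0],
    [0.64, 0, 0.002, -0.001, 0],
    [0.64, 0.015, 0.002, -0.001, 0]
  ]
}}

```text
time: 33.28
tool_pos: [0.6754, 0.2205, 0.1624]
ee_rot: [3.07, 1.564, 0.135]
wrist_force: [-0.3, -0.2, 0.1]
width: 0.077
```

```bash
python3 -c "
from h import *
go([.6746,.2239,.0465],102)"
```

```text
t 33.28 tcp [0.6754 0.2205 0.1624] w 0.077 F [-0.3 -0.2  0.1] q1,q6 [0.24 1.6 ]
toolshift [ 0.1159 -0.0036  0.0008] jaw yaw -78.2 tilt 0.4
roll -0.003
```

Request:
{"method": "send_rows", "body": {
  "increments": [
    [0.64, 0.02, -0.002, 0, 0],
    [0.64, 0.045, -0.002, 0, 0],
    [0.64, 0.075, -0.002, 0, 0],
    [0.64, 0.095, -0.002, 0, 0],
    [0.64, 0.1, -0.002, 0, 0]
  ]
}}

```text
time: 33.7
tool_pos: [0.6702, 0.2208, 0.0531]
ee_rot: [0.094, 1.562, -2.842]
wrist_force: [-0.9, 0.5, -0.9]
width: 0.077
```

Request:
{"method": "send_rows", "body": {
  "increments": [
    [0.64, 0, 0, 0, 0],
    [0.64, 0, 0, 0, 0],
    [0.64, 0, 0, 0, 0]
  ]
}}

```text
time: 33.95
tool_pos: [0.6746, 0.2235, 0.0614]
ee_rot: [-3.14, 1.566, 0.21]
wrist_force: [-0.7, -0.3, 0.7]
width: 0.0771
```

```bash
python3 -c "
from h import *
go([.6746,.2239,.0465],102)"
```

```text
t 33.95 tcp [0.6746 0.2235 0.0614] w 0.0771 F [-0.7 -0.3  0.7] q1,q6 [0.24 1.6 ]
toolshift [ 0.0149 -0.0004 -0.    ] jaw yaw -78.1 tilt 0.26
roll -0.002
```

Request:
{"method": "send_rows", "body": {
  "increments": [
    [0.64, 0.006, 0, -0.001, 0],
    [0.64, 0.012, 0, -0.001, 0],
    [0.64, 0.012, 0, -0.001, 0],
    [-1, 0.012, 0, -0.001, 0],
    [-1, 0.012, 0, -0.001, 0]
  ]
}}

```text
time: 34.37
tool_pos: [0.6739, 0.2241, 0.0463]
ee_rot: [0.401, 1.57, -2.532]
wrist_force: [1.0, -0.1, 0.5]
width: 0.0673
```

Request:
{"method": "send_rows", "body": {
  "increments": [
    [-1, 0, 0, 0, 0],
    [-1, 0, 0, 0, 0],
    [-1, 0, 0, 0, 0]
  ]
}}

```text
time: 34.62
tool_pos: [0.674, 0.2241, 0.0465]
ee_rot: [2.822, 1.571, -0.11]
wrist_force: [-0.0, -0.2, -1.0]
width: 0.063
```

```bash
python3 -c "
from h import *
go([.6746,.2239,.0465],102)"
```

```text
t 34.62 tcp [0.674  0.2241 0.0465] w 0.063 F [-0.  -0.2 -1. ] q1,q6 [0.24 1.6 ]
toolshift [ 0.      0.0004 -0.0005] jaw yaw -78.0 tilt 0.01
roll -0.001
```

Request:
{"method": "send_rows", "body": {
  "increments": [
    [-1, -0.012, 0, 0, 0],
    [-1, -0.04, 0, 0, 0],
    [-1, -0.075, 0, 0, 0],
    [-1, -0.11, 0, 0, 0],
    [-1, -0.137, 0, 0, 0]
  ]
}}

```text
time: 35.03
tool_pos: [0.6743, 0.2242, 0.1873]
ee_rot: [-3.13, 1.568, 0.22]
wrist_force: [1.0, 0.0, -1.1]
width: 0.0623
```

Request:
{"method": "send_rows", "body": {
  "increments": [
    [-1, 0, 0.02, 0.008, 0],
    [-1, 0, 0.05, 0.02, 0],
    [-1, 0, 0.08, 0.032, 0],
    [-1, 0, 0.11, 0.044, 0],
    [-1, 0, 0.14, 0.056, 0]
  ]
}}

```text
time: 35.45
tool_pos: [0.6475, 0.0743, 0.1839]
ee_rot: [0.971, 1.571, -1.961]
wrist_force: [0.4, -1.3, -1.9]
width: 0.0628
```

Request:
{"method": "send_rows", "body": {
  "increments": [
    [-1, 0, 0.032, 0.013, 0],
    [-1, 0, 0.064, 0.026, 0],
    [-1, 0, 0.096, 0.039, 0],
    [-1, 0, 0.128, 0.052, 0],
    [-1, 0, 0.16, 0.064, 0]
  ]
}}

```text
time: 35.87
tool_pos: [0.6179, -0.0958, 0.1841]
ee_rot: [1.842, 1.571, -1.09]
wrist_force: [-0.1, 0.2, -1.9]
width: 0.0624
```

Request:
{"method": "send_rows", "body": {
  "increments": [
    [-1, 0, 0.032, 0.013, 0],
    [-1, 0, 0.064, 0.026, 0],
    [-1, 0, 0.096, 0.039, 0],
    [-1, 0, 0.128, 0.051, 0],
    [-1, 0, 0.15, 0.059, 0]
  ]
}}

```text
time: 36.28
tool_pos: [0.5909, -0.2565, 0.1839]
ee_rot: [1.014, 1.569, -1.921]
wrist_force: [0.6, 0.6, -1.8]
width: 0.0625
```

```bash
python3 -c "
from h import *
go([.5835,-.3101,.0485],102)"
```

```text
t 36.28 tcp [ 0.5909 -0.2565  0.1839] w 0.0625 F [ 0.6  0.6 -1.8] q1,q6 [-0.5   0.87]
toolshift [0.1355 0.0508 0.0181] jaw yaw -78.2 tilt 0.08
roll -0.003
```

Request:
{"method": "send_rows", "body": {
  "increments": [
    [-1, 0, 0.025, 0.01, 0],
    [-1, 0, 0.045, 0.017, 0],
    [-1, 0, 0.049, 0.018, 0],
    [-1, 0, 0.049, 0.018, 0],
    [-1, 0.01, 0.049, 0.018, 0]
  ]
}}

```text
time: 36.7
tool_pos: [0.5859, -0.3049, 0.1761]
ee_rot: [2.571, 1.566, -0.362]
wrist_force: [0.3, 0.8, -1.6]
width: 0.0624
```

```bash
python3 -c "
from h import *
go([.5835,-.3101,.0485],102)"
```

```text
t 36.7 tcp [ 0.5859 -0.3049  0.1761] w 0.0624 F [ 0.3  0.8 -1.6] q1,q6 [-0.57  0.8 ]
toolshift [0.1276 0.0043 0.0039] jaw yaw -78.0 tilt 0.27
roll -0.001
```

Request:
{"method": "send_rows", "body": {
  "increments": [
    [-1, 0.015, 0.003, 0.001, 0],
    [-1, 0.045, 0.003, 0.001, 0],
    [-1, 0.075, 0.003, 0.001, 0],
    [-1, 0.1, 0.003, 0.001, 0],
    [-1, 0.11, 0.003, 0.001, 0]
  ]
}}

```text
time: 37.12
tool_pos: [0.582, -0.3042, 0.0577]
ee_rot: [-0.837, 1.561, 2.516]
wrist_force: [-1.2, 0.4, -3.0]
width: 0.0626
```

Request:
{"method": "send_rows", "body": {
  "increments": [
    [-1, 0, 0, 0, 0],
    [-1, 0, 0, 0, 0],
    [-1, 0, 0, 0, 0]
  ]
}}

```text
time: 37.37
tool_pos: [0.5859, -0.3082, 0.066]
ee_rot: [2.391, 1.567, -0.541]
wrist_force: [-0.0, 0.7, -2.0]
width: 0.0624
```

```bash
python3 -c "
from h import *
go([.5835,-.3101,.0482],102)"
```

```text
t 37.37 tcp [ 0.5859 -0.3082  0.066 ] w 0.0624 F [-0.   0.7 -2. ] q1,q6 [-0.57  0.79]
toolshift [0.0178 0.0013 0.0028] jaw yaw -78.0 tilt 0.24
roll 0.0
```

Request:
{"method": "send_rows", "body": {
  "increments": [
    [-1, 0.006, 0.001, 0.001, 0],
    [-1, 0.011, 0.002, 0.001, 0],
    [-1, 0.0145, 0.002, 0.001, 0],
    [-1, 0.016, 0.002, 0.001, 0],
    [-1, 0.016, 0.002, 0.001, 0]
  ]
}}

```text
time: 37.78
tool_pos: [0.5839, -0.3106, 0.0485]
ee_rot: [2.132, 1.57, -0.801]
wrist_force: [-0.4, 1.3, 2.0]
width: 0.0627
```

```bash
python3 -c "
from h import *
go([.5835,-.3101,.0482],102)"
```

```text
t 37.78 tcp [ 0.5839 -0.3106  0.0485] w 0.0627 F [-0.4  1.3  2. ] q1,q6 [-0.57  0.79]
toolshift [ 0.0003 -0.0006  0.0003] jaw yaw -78.1 tilt 0.06
roll -0.001
```

Request:
{"method": "send_rows", "body": {
  "increments": [
    [0.64, 0, 0, 0, 0],
    [0.64, 0, 0, 0, 0],
    [0.64, 0, 0, 0, 0],
    [0.64, -0.015, 0, 0, 0],
    [0.64, -0.05, 0, 0, 0]
  ]
}}

```text
time: 38.2
tool_pos: [0.5804, -0.3081, 0.0911]
ee_rot: [-0.78, 1.558, 2.57]
wrist_force: [0.7, 0.1, -1.1]
width: 0.0769
```

Request:
{"method": "send_rows", "body": {
  "increments": [
    [0.64, -0.035, 0, 0, 0],
    [0.64, -0.07, 0, 0, 0],
    [0.64, -0.1, 0, 0, 0],
    [0.64, -0.1, -0.03, 0, 0.08],
    [0.64, -0.1, -0.06, 0, 0.175]
  ]
}}

```text
time: 38.62
tool_pos: [0.5727, -0.2529, 0.2009]
ee_rot: [2.613, 1.564, -0.502]
wrist_force: [0.0, -1.2, -0.9]
width: 0.0774
```

```bash
python3 -c "
from h import *
go([.4988,.2508,.17],92)"
```

```text
t 38.62 tcp [ 0.5727 -0.2529  0.2009] w 0.0774 F [ 0.  -1.2 -0.9] q1,q6 [-0.51  1.04]
toolshift [ 0.0287 -0.5056  0.0603] jaw yaw -88.4 tilt 0.41
roll -0.008
```

Request:
{"method": "send_rows", "body": {
  "increments": [
    [0.64, 0, -0.036, 0.004, 0],
    [0.64, 0, -0.072, 0.008, 0],
    [0.64, 0, -0.108, 0.012, 0],
    [0.64, 0, -0.144, 0.017, 0],
    [0.64, 0, -0.18, 0.021, 0]
  ]
}}

```text
time: 39.03
tool_pos: [0.5437, -0.0708, 0.1976]
ee_rot: [2.978, 1.57, -0.131]
wrist_force: [1.2, 0.6, -0.3]
width: 0.0773
```

Request:
{"method": "send_rows", "body": {
  "increments": [
    [0.64, 0.005, -0.036, 0.004, 0],
    [0.64, 0.01, -0.072, 0.008, 0],
    [0.64, 0.015, -0.108, 0.012, 0],
    [0.64, 0.02, -0.144, 0.017, 0],
    [0.64, 0.025, -0.18, 0.021, 0]
  ]
}}

```text
time: 39.45
tool_pos: [0.5167, 0.1085, 0.1725]
ee_rot: [-3.066, 1.57, 0.11]
wrist_force: [0.1, 0.3, -0.7]
width: 0.0769
```

```bash
python3 -c "
from h import *
go([.4988,.2508,.17],92)"
```

```text
t 39.45 tcp [0.5167 0.1085 0.1725] w 0.0769 F [ 0.1  0.3 -0.7] q1,q6 [0.1  1.64]
toolshift [ 0.0025 -0.1428  0.0131] jaw yaw -88.1 tilt 0.05
roll -0.001
```

Request:
{"method": "send_rows", "body": {
  "increments": [
    [0.64, 0, -0.035, 0.004, 0],
    [0.64, 0, -0.07, 0.007, 0],
    [0.64, 0, -0.105, 0.01, 0],
    [0.64, 0, -0.13, 0.012, 0],
    [0.64, 0, -0.138, 0.012, 0]
  ]
}}

```text
time: 39.87
tool_pos: [0.4995, 0.248, 0.1724]
ee_rot: [-1.521, 1.569, 1.659]
wrist_force: [-0.3, -0.5, 0.6]
width: 0.077
```

Request:
{"method": "send_rows", "body": {
  "increments": [
    [0.64, 0, 0, 0, 0],
    [0.64, 0, 0, 0, 0],
    [0.64, 0.01, 0, 0, 0]
  ]
}}

```text
time: 40.12
tool_pos: [0.5022, 0.2435, 0.1645]
ee_rot: [-3.013, 1.566, 0.161]
wrist_force: [0.7, -0.3, -0.1]
width: 0.077
```

```bash
python3 -c "
from h import *
go([.4988,.2508,.0444],92)"
```

```text
t 40.12 tcp [0.5022 0.2435 0.1645] w 0.077 F [ 0.7 -0.3 -0.1] q1,q6 [0.35 1.89]
toolshift [ 0.12   -0.0073  0.0037] jaw yaw -88.1 tilt 0.27
roll -0.003
```

Request:
{"method": "send_rows", "body": {
  "increments": [
    [0.64, 0.005, -0.006, 0.002, 0],
    [0.64, 0.025, -0.006, 0.002, 0],
    [0.64, 0.055, -0.006, 0.002, 0],
    [0.64, 0.085, -0.006, 0.002, 0],
    [0.64, 0.1, -0.006, 0.002, 0]
  ]
}}

```text
time: 40.53
tool_pos: [0.4958, 0.2483, 0.0575]
ee_rot: [0.347, 1.564, -2.763]
wrist_force: [-0.7, -1.1, 0.1]
width: 0.0771
```

Request:
{"method": "send_rows", "body": {
  "increments": [
    [0.64, 0, 0, 0, 0],
    [0.64, 0, 0, 0, 0],
    [0.64, 0, 0, 0, 0]
  ]
}}

```text
time: 40.78
tool_pos: [0.4992, 0.2501, 0.0636]
ee_rot: [-2.869, 1.569, 0.305]
wrist_force: [0.2, 0.2, -0.4]
width: 0.0771
```

```bash
python3 -c "
from h import *
go([.4988,.2508,.0444],92)"
```

```text
t 40.78 tcp [0.4992 0.2501 0.0636] w 0.0771 F [ 0.2  0.2 -0.4] q1,q6 [0.36 1.9 ]
toolshift [ 0.0192 -0.0007  0.0005] jaw yaw -88.1 tilt 0.11
roll -0.002
```

Request:
{"method": "send_rows", "body": {
  "increments": [
    [0.64, 0.008, 0, 0, 0],
    [0.64, 0.016, 0, 0, 0],
    [0.64, 0.017, 0, 0, 0],
    [-1, 0.017, 0, 0, 0],
    [-1, 0.017, 0, 0, 0]
  ]
}}

```text
time: 41.2
tool_pos: [0.4983, 0.2503, 0.0454]
ee_rot: [1.033, 1.571, -2.074]
wrist_force: [0.4, -0.6, 0.0]
width: 0.0674
```

Request:
{"method": "send_rows", "body": {
  "increments": [
    [-1, 0, 0, 0, 0],
    [-1, 0, 0, 0, 0],
    [-1, 0, 0, 0, 0]
  ]
}}

```text
time: 41.45
tool_pos: [0.4986, 0.2504, 0.0459]
ee_rot: [-2.92, 1.57, 0.256]
wrist_force: [0.3, 0.9, -0.9]
width: 0.0591
```

```bash
python3 -c "
from h import *
go([.4988,.2508,.0444],92)"
```

```text
t 41.45 tcp [0.4986 0.2504 0.0459] w 0.0591 F [ 0.3  0.9 -0.9] q1,q6 [0.36 1.9 ]
toolshift [ 0.0015 -0.0004 -0.0002] jaw yaw -88.1 tilt 0.05
roll -0.001
```

Request:
{"method": "send_rows", "body": {
  "increments": [
    [-1, -0.012, 0, 0, 0],
    [-1, -0.04, 0, 0, 0],
    [-1, -0.075, 0, 0, 0],
    [-1, -0.11, 0, 0, 0],
    [-1, -0.13, 0, 0, 0]
  ]
}}

```text
time: 41.87
tool_pos: [0.4996, 0.2508, 0.1807]
ee_rot: [-2.834, 1.564, 0.342]
wrist_force: [0.3, -0.3, -1.1]
width: 0.059
```

Request:
{"method": "send_rows", "body": {
  "increments": [
    [-1, 0, 0.02, -0.001, 0],
    [-1, 0, 0.05, -0.002, 0],
    [-1, 0, 0.085, -0.004, 0],
    [-1, 0, 0.12, -0.006, 0],
    [-1, 0, 0.155, -0.008, 0]
  ]
}}

```text
time: 42.28
tool_pos: [0.5112, 0.0944, 0.1762]
ee_rot: [2.738, 1.57, -0.368]
wrist_force: [1.5, -0.2, -2.1]
width: 0.0587
```

Request:
{"method": "send_rows", "body": {
  "increments": [
    [-1, 0, 0.035, -0.001, 0],
    [-1, 0, 0.07, -0.002, 0],
    [-1, 0, 0.105, -0.004, 0],
    [-1, 0, 0.14, -0.006, 0],
    [-1, 0, 0.175, -0.008, 0]
  ]
}}

```text
time: 42.7
tool_pos: [0.5251, -0.0807, 0.1762]
ee_rot: [2.771, 1.57, -0.336]
wrist_force: [0.0, 0.0, -1.3]
width: 0.0591
```

Request:
{"method": "send_rows", "body": {
  "increments": [
    [-1, 0, 0.03, -0.001, 0],
    [-1, 0, 0.06, -0.002, 0],
    [-1, 0, 0.09, -0.003, 0],
    [-1, 0, 0.12, -0.003, 0],
    [-1, 0, 0.135, -0.003, 0]
  ]
}}

```text
time: 43.12
tool_pos: [0.5326, -0.2171, 0.1758]
ee_rot: [1.343, 1.569, -1.768]
wrist_force: [0.0, 0.4, -1.5]
width: 0.0591
```

```bash
python3 -c "
from h import *
go([.534,-.2426,.0479],92)"
```

```text
t 43.12 tcp [ 0.5326 -0.2171  0.1758] w 0.0591 F [ 0.   0.4 -1.5] q1,q6 [-0.48  1.06]
toolshift [ 0.1279  0.0254 -0.0007] jaw yaw -88.2 tilt 0.09
roll -0.004
```

Request:
{"method": "send_rows", "body": {
  "increments": [
    [-1, 0, 0.015, 0, 0],
    [-1, 0, 0.025, 0, 0],
    [-1, 0, 0.026, 0, 0],
    [-1, 0, 0.026, 0, 0],
    [-1, 0, 0.026, 0, 0]
  ]
}}

```text
time: 43.53
tool_pos: [0.5341, -0.2385, 0.1756]
ee_rot: [-1.599, 1.57, 1.578]
wrist_force: [0.1, 0.1, -1.2]
width: 0.0592
```

```bash
python3 -c "
from h import *
from bench import robot
go([.534,-.2426,.0479],92)
t=robot.snapshot('scene')
cv2.imwrite('pics/p12.png',cv2.resize(t['image'][120:260,230:370,::-1],None,fx=4,fy=4,interpolation=2))"
```

```text
t 43.53 tcp [ 0.5341 -0.2385  0.1756] w 0.0592 F [ 0.1  0.1 -1.2] q1,q6 [-0.52  1.02]
toolshift [0.1277 0.0041 0.0002] jaw yaw -88.0 tilt 0.04
roll 0.0
```

View pics/p12.png

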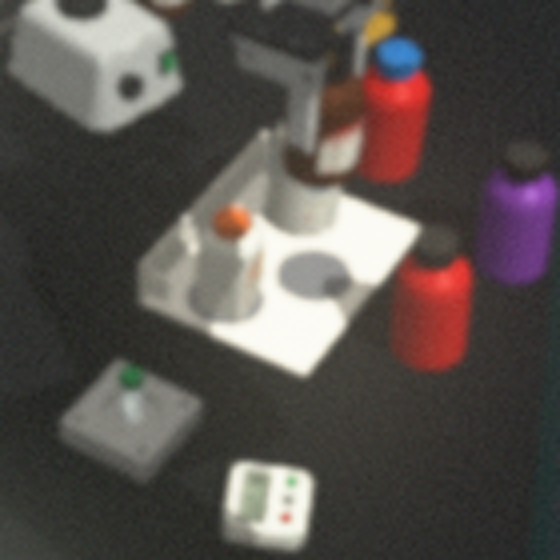

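Small and round bottles are back in place, and the vial is in the recess. Lowering the brown bottle onto its disc.

Request:
{"method": "send_rows", "body": {
  "increments": [
    [-1, 0.012, 0.003, 0, 0],
    [-1, 0.035, 0.004, 0, 0],
    [-1, 0.065, 0.004, 0, 0],
    [-1, 0.095, 0.004, 0, 0],
    [-1, 0.11, 0.004, 0, 0]
  ]
}}

```text
time: 44.0
tool_pos: [0.5316, -0.2417, 0.0603]
ee_rot: [-0.558, 1.564, 2.619]
wrist_force: [-0.4, 1.0, -3.4]
width: 0.0587
```

Request:
{"method": "send_rows", "body": {
  "increments": [
    [-1, 0, 0, 0, 0],
    [-1, 0, 0, 0, 0],
    [-1, 0, 0, 0, 0]
  ]
}}

```text
time: 44.25
tool_pos: [0.535, -0.2439, 0.0668]
ee_rot: [2.577, 1.568, -0.53]
wrist_force: [-0.3, 0.0, -1.3]
width: 0.0591
```

```bash
python3 -c "
from h import *
go([.534,-.2426,.0479],92)"
```

```text
t 44.25 tcp [ 0.535  -0.2439  0.0668] w 0.0591 F [-0.3  0.  -1.3] q1,q6 [-0.52  1.01]
toolshift [ 0.0189 -0.0014  0.001 ] jaw yaw -88.0 tilt 0.14
roll -0.001
```

Request:
{"method": "send_rows", "body": {
  "increments": [
    [-1, 0.006, -0.001, 0, 0],
    [-1, 0.011, -0.001, 0, 0],
    [-1, 0.016, -0.001, 0, 0],
    [-1, 0.018, -0.001, 0, 0],
    [-1, 0.018, -0.001, 0, 0]
  ]
}}

```text
time: 44.67
tool_pos: [0.5342, -0.2428, 0.0478]
ee_rot: [2.718, 1.57, -0.389]
wrist_force: [-0.2, 0.5, -0.7]
width: 0.059
```

```bash
python3 -c "
from h import *
go([.534,-.2426,.0479],92)"
```

```text
t 44.67 tcp [ 0.5342 -0.2428  0.0478] w 0.059 F [-0.2  0.5 -0.7] q1,q6 [-0.52  1.01]
toolshift [-0.0001 -0.0002  0.0002] jaw yaw -88.1 tilt 0.04
roll -0.001
```

Request:
{"method": "send_rows", "body": {
  "increments": [
    [-1, 0.001, 0, 0, 0],
    [-1, 0.001, 0, 0, 0],
    [0.64, 0.001, 0, 0, 0],
    [0.64, 0.001, 0, 0, 0],
    [0.64, 0.001, 0, 0, 0]
  ]
}}

```text
time: 45.08
tool_pos: [0.534, -0.243, 0.0462]
ee_rot: [1.602, 1.57, -1.506]
wrist_force: [0.6, 0.2, -0.6]
width: 0.0753
```

Request:
{"method": "send_rows", "body": {
  "increments": [
    [0.64, 0, 0, 0, 0],
    [0.64, -0.015, 0, 0, 0],
    [0.64, -0.045, 0, 0, 0],
    [0.64, -0.08, 0, 0, 0],
    [0.64, -0.115, 0, 0, 0]
  ]
}}

```text
time: 45.5
tool_pos: [0.5333, -0.2425, 0.1615]
ee_rot: [-0.487, 1.568, 2.688]
wrist_force: [1.1, 0.0, 0.2]
width: 0.0771
```

Request:
{"method": "send_rows", "body": {
  "increments": [
    [0.64, -0.03, 0, 0, 0],
    [0.64, -0.05, 0, 0, 0],
    [0.64, -0.05, -0.04, 0, 0],
    [0.64, -0.05, -0.08, 0, 0],
    [0.64, -0.05, -0.12, 0, 0]
  ]
}}

```text
time: 45.92
tool_pos: [0.53, -0.1223, 0.2118]
ee_rot: [2.816, 1.57, -0.294]
wrist_force: [0.9, 0.8, -0.2]
width: 0.0772
```

Request:
{"method": "send_rows", "body": {
  "increments": [
    [0.64, 0, -0.04, 0, 0],
    [0.64, 0, -0.08, 0, 0],
    [0.64, 0, -0.12, 0, 0],
    [0.64, 0, -0.16, 0, 0],
    [0.64, 0, -0.2, 0, 0]
  ]
}}

```text
time: 46.33
tool_pos: [0.5228, 0.0788, 0.2114]
ee_rot: [2.686, 1.57, -0.422]
wrist_force: [0.8, 0.6, 0.1]
width: 0.0767
```

Request:
{"method": "send_rows", "body": {
  "increments": [
    [0.64, 0, -0.03, 0, 0],
    [0.64, 0, -0.03, 0, 0],
    [0.64, 0, -0.03, 0, 0],
    [0.64, 0, -0.03, 0, 0],
    [0.64, 0, -0.03, 0, 0]
  ]
}}

```text
time: 46.75
tool_pos: [0.5224, 0.1057, 0.2113]
ee_rot: [1.365, 1.57, -1.744]
wrist_force: [0.3, -0.3, 0.5]
width: 0.0772
```

```bash
python3 - <<'E'
from h import *
from bench import robot
import meas
go([.4,.1,.2])
s=robot.snapshot('top');t=robot.snapshot('scene')
for n,S in(("top",s),("scene",t)):
    for k,v in meas.cents(n,S).items():
        print(n,k,[x[:2] for x in v if (n=="top" and 230<x[1][0]<400 and 150<x[1][1]<270) or (n=="scene" and 240<x[1][0]<350 and 130<x[1][1]<220)])
cv2.imwrite('pics/f_t.png',cv2.resize(s['image'][120:280,200:400,::-1],None,fx=3.7,fy=3.7,interpolation=2))
cv2.imwrite('pics/f_s.png',cv2.resize(t['image'][130:270,170:370,::-1],None,fx=3.7,fy=3.7,interpolation=2))
E
```

```text
t 46.75 tcp [0.5224 0.1057 0.2113] w 0.0772 F [ 0.3 -0.3  0.5] q1,q6 [0.09 1.63]
toolshift [0.0113 0.0018 0.1225] jaw yaw -88.2 tilt 0.04
top orange [(np.int32(77), (np.float64(294.6), np.float64(199.2)))]
top blue [(np.int32(123), (np.float64(340.3), np.float64(194.5))), (np.int32(137), (np.float64(378.9), np.float64(199.7)))]
top green [(np.int32(21), (np.float64(240.1), np.float64(208.2)))]
scene orange [(np.int32(37), (np.float64(287.4), np.float64(175.5)))]
scene blue []
scene green [(np.int32(8), (np.float64(262.4), np.float64(213.8)))]
```

View pics/f_t.png

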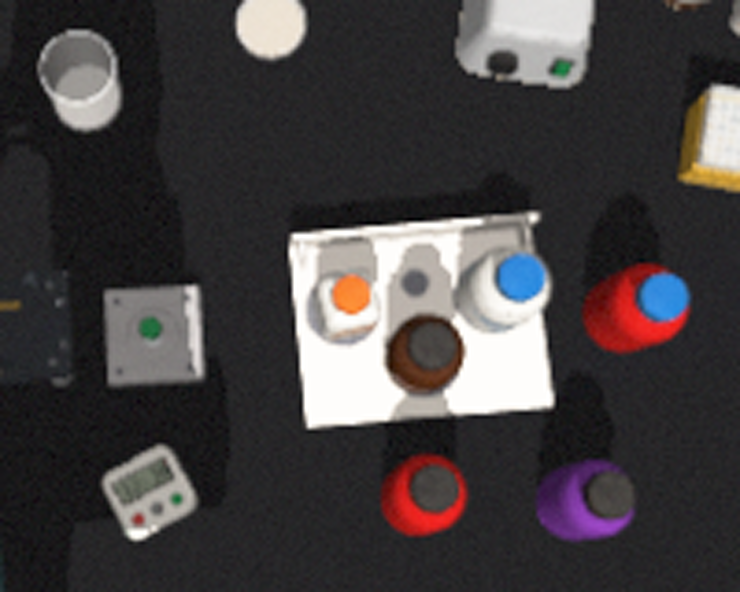

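View pics/f_s.png

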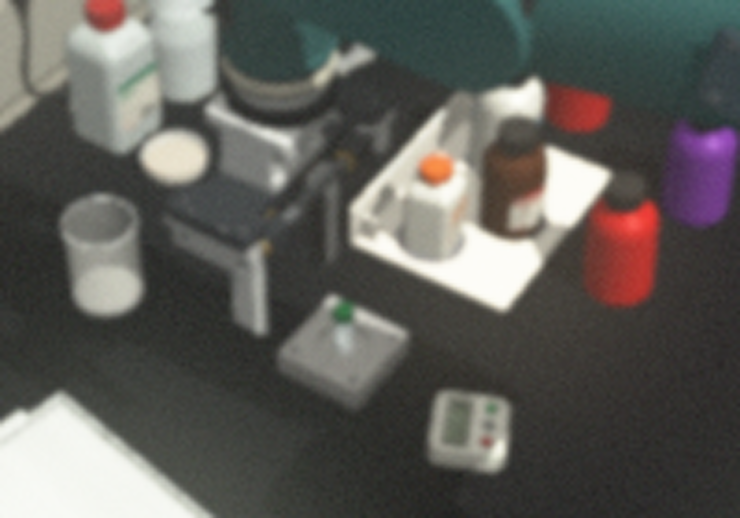

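Both views show the caps back within about 0.5 px of their start: orange (294.6,199.2) vs (295.0,199.0), blue (340.3,194.5) vs (340.0,194.7), brown within about 1 px. The vial stands in the recess, the beaker and timer look undisturbed, and the gripper is clear. Handing in.

```bash
python3 -c "
from bench import robot
print(robot.close_job())"
```

```text
the job is handed in; nothing more can be done
None
```

I moved the three bottles to the side tray, stood the vial in the cooling block's recess, then put the bottles back in the stand. I handed the job in at about 47 s of the 136 s allowed; no verdict is reported, so the figures below are my own checks.

**Vial:** its cap showed within about 0.7 px (1–2 mm) of the position predicted for the recess centre, and it looked upright in both views.

**Bottles:**

| Bottle | Final check in the top view |
|---|---|
| Small | cap within about 0.5 px of its start, roughly 1 mm |
| Round | cap within about 0.4 px of its start, roughly 1 mm |
| Brown | cap about 1 px from its start (up to 3 mm), read by eye; the TCP when I set it down matched the pick-up to within 1 mm sideways |

**Other checks:**
- **Round bottle, side view:** the arm hid its cap in the last side picture, so that position rests on the top view and the recorded TCP.
- **Brown bottle's disc:** my first estimate, from the stand's geometry, was about 6 mm off in y from the bottle's cap. Both camera views agreed on the cap, so I used the cap position.
- **Beaker, timer and look-alikes:** they looked undisturbed, but I did not measure them again.
- **Forces:** the wrist readings I saw stayed at about 5 N or below. The gripper was clear of everything at the end.

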